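# Emboss a brass blank in the jeweller's lever press

### The job

Emboss the brass blank in the green lever press: first lay the brass plate squarely on the dark steel die with its edges flush with the die, then lay the blue pressure plate squarely on the brass, letting go of each. Only then flip the red safety catch fully over, away from the lever, and after that swing the lever's black handle over and down until its foot presses firmly on the blue plate. Finish while still holding the handle down, with the pile still square, and leave the other things on the bench alone.

Things in the scene. Friction and masses are not known exactly. Their poses are not given: they have to be found in the camera images.
- die_top (a point): centre of the top face of the dark steel die, 48 (x) by 64 (y) mm, fixed on the green press; face 27 mm above the bench, 12 mm proud of the 15 mm thick base (x +-40 mm, y -60 to +265 mm). Its axes are the press's axes, z up: x along both hinge pins, +y from the die to the lever hinge and on to the catch. Press place and yaw vary. Pile from the die up: brass, blue
- blank_center (a point): centre of the loose brass plate, 48 mm (its x) by 64 mm (its y) by 10 mm thick, about 0.2 kg, lying flat on the bench; z up
- cap_center (a point): centre of the loose blue pressure plate, hard plastic, 48 mm (its x) by 64 mm (its y) by 14 mm thick, about 0.1 kg, lying flat on the bench; z up
- press_lever (a joint): lever angle, rad: 0 upright (rest), growing as it swings over to the press's -y, down over the die; 1.57 level, foot just on the blue plate of a full pile; end stop 1.75. A return spring lifts it from everywhere: near the bottom 3 to 4 N at the handle balance it, 8 to 12 N press the foot well. With the catch shut it has only about 0.15 rad of play
- lever_hinge (a point): centre of the lever's hinge, 110 mm along the press's +y from the die centre, 75 mm above the bench; the hinge line runs along the press's x. Its axes are the press's axes
- handle (a point): middle of the lever's handle: a black round bar of 18 mm diameter, 200 mm from the hinge and parallel to it, sticking out of the lever's end to the press's +x. This point is 50 mm in +x from the lever's mid plane; the bar is free from 7 to 90 mm. 275 mm above the bench with the lever up, 75 mm with it level. The bar can turn between the fingers
- foot (a point): lowest point (with the lever level) of the lever's round metal pressing foot (14 mm radius ball, 110 mm from the hinge), which comes down on the middle of the pile
- press_catch (a joint): angle of the red safety catch, rad: 0 shut, its level strut propping the lever's tail below the hinge so that the lever cannot swing; grows as its upright thumb tab is pushed over to the press's +y, away from the lever; 1.5 fully over, the tab nearly level. It stays where it is left; about 1 N at the tab's end moves it
- catch_hinge (a point): centre of the catch's hinge, 220 mm along the press's +y from the die centre, 45 mm above the bench; hinge line along the press's x; axes are the press's axes
- catch_tip (a point): upper end of the catch's red thumb tab, 65 mm from the catch's hinge; the tab is 20 mm wide (along x) and 10 mm thick, straight up when shut. The catch's 10 mm thick strut runs from its hinge 96 mm towards the press's -y, at right angles to the tab, and rises as the tab goes over
- press: the whole green press; origin on the bench under the die centre
- blank: the brass plate; origin at the centre of its underside
- cap: the blue pressure plate; origin at the centre of its underside
- dish: bystander, to be left alone: terracotta bowl, 90 mm across the rim, 35 mm high; origin at its underside or middle
- tape: bystander, to be left alone: white roll of tape lying flat, 90 mm outside, 25 mm high; origin at its underside or middle
- tumbler: bystander, to be left alone: white plastic tumbler, 64 mm across, 85 mm high; origin at its underside or middle
- hammer: bystander, to be left alone: hand hammer lying down, about 0.25 m long; origin at its underside or middle
- bench_block: bystander, to be left alone: square steel block 65 x 65 x 20 mm; origin at its underside or middle
- jar: bystander, to be left alone: amber glass jar with black cap, 60 mm across, 60 mm high; origin at its underside or middle
- disc: bystander, to be left alone: round copper disc, 44 mm across, 8 mm thick; origin at its underside or middle
Things that resemble listed ones, but are neither listed nor needed, are in the scene too. What is meant by the blank is not pink, and is the larger of those in its own colour. Several things have the shape of the cap; the one meant has the colours described above.

How it is judged (in metres and radians):
On the way, in this order (a step that is already met when the one before it is completed fails the run):
1. the brass plate lies square on the die, let go (horizontal distance between blank_center and die_top below 0.007 m and z of blank_center in the frame of die_top between 0.002 and 0.008 m and angle between the x axis of blank_center and the x axis of die_top, either way round below 0.15 rad and angle between blank_center's own z axis and vertical below 0.06 rad and contact force between the fingers and blank below 0.2 N and linear speed of blank below 0.02 m/s), for 0.2 s.
2. the blue plate lies square on the brass, let go (horizontal distance between each of blank_center, cap_center and die_top below 0.007 m and z of blank_center in the frame of die_top between 0.002 and 0.008 m and angle between the x axis of each of blank_center, cap_center and the x axis of die_top, either way round below 0.15 rad and angle between each of blank_center, cap_center's own z axis and vertical below 0.06 rad and z of cap_center in the frame of die_top between 0.014 and 0.02 m and horizontal distance between cap_center and blank_center below 0.007 m and contact force between the fingers and cap below 0.2 N and linear speed of cap below 0.02 m/s), for 0.2 s.
3. the safety catch is flipped over with the lever still up (value of joint press_catch above 1.1 rad and value of joint press_lever below 0.3 rad), for 0.1 s.
4. the lever is swung down and its foot presses the pile (value of joint press_lever between 1.5 and 1.64 rad and contact force between press_lever and cap above 3 N and contact force between the fingers and press_lever above 2 N), for 0.5 s.
At the end, for the whole second after the job is handed in: Fingers still push the lever (over 2 N), held at 1.50-1.64 rad with its foot pressing the blue plate with over 3 N; catch over 1.1 rad; brass, then blue plate flat on the die, centres within 7 mm of the die's and of each other, edges within 0.15 rad of the die's (all of step 4 and horizontal distance between each of blank_center, cap_center and die_top below 0.007 m and z of blank_center in the frame of die_top between 0.002 and 0.008 m and angle between the x axis of each of blank_center, cap_center and the x axis of die_top, either way round below 0.15 rad and angle between each of blank_center, cap_center's own z axis and vertical below 0.06 rad and z of cap_center in the frame of die_top between 0.014 and 0.02 m and horizontal distance between cap_center and blank_center below 0.007 m and value of joint press_catch above 1.1 rad); the arm keeps its last pose, push and grip.
It fails at once if a bystander was moved more than 30 mm (distance of any of dish, tape, tumbler, hammer, bench_block, jar, disc from where it was at the start of the episode above 0.03 m).
It fails at once if the lever was forced past the shut catch (value of joint press_lever above 0.4 rad and value of joint press_catch below 0.4 rad).
It also fails if it takes over 72 s, if anything falls off the work surface, if the arm or the gripper's body presses on something with over 40 N, if the wrist force passes 120 N, or if a joint passes its speed limit or range.

### The arm

A 6-joint arm with a two-finger parallel gripper is mounted at the origin on the work surface. World frame = base frame: x ahead of the robot, y to its left, z up, the work surface at z = 0. Lengths are in m, angles in degrees, forces in N, time in s.
With the tool pointing down it reaches from about 0.4 to 0.825 m from the base axis. Payload 7 kg.
Tool frame: the origin (TCP) lies between the finger pads; the fingertips stand 19 mm ahead of it and the grasp point (between the pads) is the TCP; y points along the fingers, x is the direction in which the jaws open and shut, and the axes are right-handed (so a half turn about y gives the same grasp; the last joint's range is limited). The gripper opens to 88 mm and grips with 3 to 60 N. Pads are 19 mm wide; open, the fingers measure 130 mm over their backs; the gripper's body (78 mm by 193 mm) begins 47 mm behind the grasp point.
Start: joints at [-59.525, 20.546, 0.682, 0, -70.136, -16.507], TCP at [0.163, -0.655, 0.246] pointing down, gripper open.
Joint ranges: [-176.03, 176.03], [-82.01, 121.73], [-58.28, 71.71], [-173.87, 95.51], [-174.79, -0.11], [-173.66, 173.66]. Speed limits (degrees/s): [136.94, 136.94, 172.46, 180, 180, 180].

### API

Orientations are given as [roll, pitch, yaw] about the fixed x, y, z axes, in that order (R = Rz(yaw) Ry(pitch) Rx(roll)).
In Python, from plant import r gives the robot as it stands. The module is installed in compiled form; this text tells all that it offers.
- The arm moves only by the tool jog_arm, never from a script. Its argument "steps" is a list of rows, each a list of 5 numbers: the closure, from 0 (fully open) to 1 (shut), then the shift along the tool's x, y, z in m, then the turn about the tool's y in degrees. In form: [[jaw, x, y, z, turn], ...]. A call has 1 to 12 rows; each row shifts and turns the commanded pose from where the row before left it, along the tool's axes as they then stand; what a row does not reach is not made up. A row lasts 1/12 s, in which the tool goes at most 41.7 mm and 7.16 degrees, less where a joint would pass 70% of its speed; a pose out of reach is approached as far as the arm can. A call with a gripper value outside its range is refused whole. The fingers move at their own pace and stop on an object; "squeeze" is the grip in N (left out, the last holds). Time passes only in rows, so rows that do not move let the fingers close. It gives the time, the measured TCP pose, the force and the opening at its end, in the units of the state.
- r.get_state(): the state, without advancing time (a new reading comes with each control period).
- r.capture(name): name is "scene" or "top"; returns a dict with "image" (384x512x3 uint8, red, green, blue), "vfov" (degrees; the focal length in pixels is half the picture's height over the tangent of half this angle, whatever the lens; pixels are square), "cx", "cy" (the principal point, pixels), "R" (3x3) and "t" (3): a world point X has camera coordinates R X + t. Camera axes: x right, y down, z forward; pixel columns grow to the right and rows downward; lengths in m; the calibration is good to about 2 mm. A picture is of the moment at which its call begins. There is no depth.
- r.close_job(): hands the job in, once; it reports no verdict.
The state is a dict: "time_s": time; "joints": joint angles; "qd": joint speeds; "joint_torque": joint torques, N m; "tcp_pos": TCP position; "eef_rot": TCP orientation; "contact_force": force on the tool from outside, world axes, zero at the start; "moment": the same for the moment, N m; "gripper_width": finger opening in m.
Only numpy, scipy, OpenCV 4.12 (cv2) and the standard library are available. Lean on these libraries where they do the work, as an engineer would, in place of code of your own. Each camera call takes 0.05 s, during which the arm holds its last target.

## Working session

There is one attempt and no reset: what is moved stays moved. The work goes in short steps, Python scripts to look and compute and a tool call to move; the robot and the scene stay as the last step left them, time stands still between calls to the robot, and variables do not carry over. Pictures are saved under pics/ and viewed, and the job is handed in when it is done.

Besides the shell and the picture viewer there is one more tool, called by a JSON object that holds its "method" and its "body", one argument or row to a line. jog_arm: Moves the arm, as the interface text tells. Its arguments: {"type":"object","properties":{"steps":{"type":"array","items":{"type":"array","items":{"type":"number"}}},"squeeze":{"type":"number"}},"required":["steps"]}

```bash
mkdir -p pics; cat > h.py <<'E'
import numpy as np, cv2
from plant import r
def cap(n,name):
    c=r.capture(n); np.savez('%s.npz'%name,**{k:np.array(v) for k,v in c.items()})
    cv2.imwrite('pics/%s.png'%name,cv2.cvtColor(np.array(c['image']),cv2.COLOR_RGB2BGR)); return c
def ld(name): return dict(np.load('%s.npz'%name))
def K(c):
    f=c['image'].shape[0]/2/np.tan(np.radians(float(c['vfov']))/2); return f,float(c['cx']),float(c['cy'])
def unproj(c,u,v,z):
    f,cx,cy=K(c);R=np.array(c['R']);t=np.array(c['t']);d=R.T@np.array([(u-cx)/f,(v-cy)/f,1]);o=-R.T@t
    return o+d*(z-o[2])/d[2]
def proj(c,X):
    f,cx,cy=K(c);p=np.array(c['R'])@np.array(X)+np.array(c['t']);return f*p[0]/p[2]+cx,f*p[1]/p[2]+cy
E
python3 - <<'E'
from h import *
for n in('scene','top'):
    c=cap(n,n+'0'); print(n,c['vfov'],c['cx'],c['cy'],-np.array(c['R']).T@c['t'],np.array(c['R']).round(3).tolist())
print(r.get_state())
E
```

```text
scene 44.87201222903924 255.1047024479288 191.42164187156615 [ 1.11624593 -0.8277741   1.35750623] [[0.828, 0.561, -0.008], [0.429, -0.643, -0.634], [-0.361, 0.522, -0.773]]
top 49.56828120497295 253.32726682063395 191.47741965496186 [ 0.48041045 -0.02261341  1.49833838] [[0.005, -1.0, 0.005], [-0.999, -0.005, -0.035], [0.035, -0.005, -0.999]]
{'time_s': 0.1, 'joints': array([-5.95255173e+01,  2.05881439e+01,  6.38169945e-01, -1.70651220e-02,
       -7.01361753e+01, -1.65078654e+01]), 'qd': array([ 0.01633853, -0.16530409,  0.1478118 ,  0.12490737, -0.04219128,
       -0.08035345]), 'joint_torque': array([-1.53682882e-03, -5.84163272e+01,  2.93750292e+01,  7.01561943e+00,
        1.01569746e-02, -5.12647239e-05]), 'tcp_pos': array([ 0.16279618, -0.65464486,  0.24470282]), 'eef_rot': array([-8.99909006e+01, -8.71570128e-02,  1.03960800e+02]), 'contact_force': array([-0.24994083,  0.17610864,  0.59812164]), 'moment': array([ 0.02896455,  0.00845699, -0.04235563]), 'gripper_width': 0.08747997303915846}
```

View pics/scene0.png

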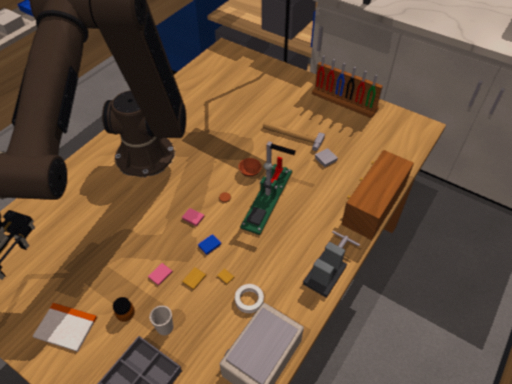

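View pics/top0.png

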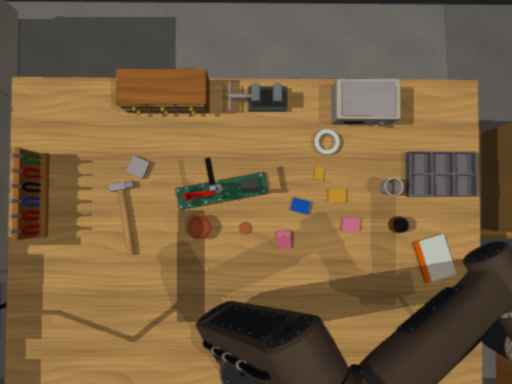

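The top view shows the green press at about (222,190). The larger yellow plate is at (338,195), with a smaller yellow one at (319,173). The blue plate is at (301,206), and pink lookalikes are at (351,224) and (285,239). I choose the larger yellow plate and the blue one, and will enlarge a crop to confirm.

```bash
python3 - <<'E'
import cv2
a=cv2.imread('pics/top0.png'); cv2.imwrite('pics/crop1.png',cv2.resize(a[145:255,165:365],None,fx=4,fy=4,interpolation=cv2.INTER_CUBIC))
a=cv2.imread('pics/scene0.png'); cv2.imwrite('pics/crop2.png',cv2.resize(a[130:300,140:340],None,fx=3.5,fy=3.5,interpolation=cv2.INTER_CUBIC))
E
```

```text
(no output)
```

View pics/crop1.png

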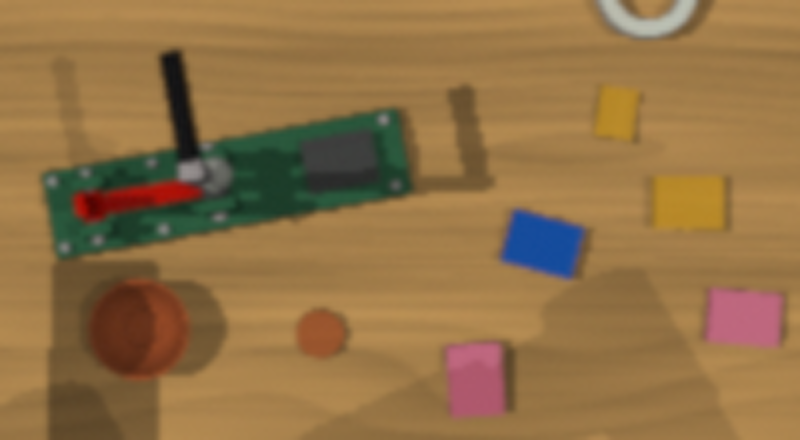

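View pics/crop2.png

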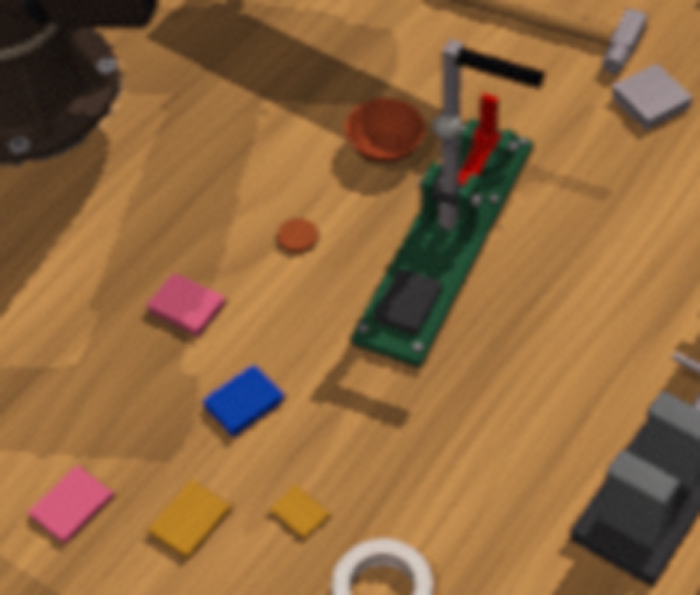

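```bash
cat > fit.py <<'E'
from h import *
from scipy.optimize import minimize
S=8
def hullmask(c,pts,win):
    x0,y0,x1,y1=win
    uv=np.array([proj(c,p) for p in pts]); q=((uv+0.5-[x0,y0])*S*16).astype(np.int32)
    m=np.zeros(((y1-y0)*S,(x1-x0)*S),np.uint8)
    cv2.fillConvexPoly(m,cv2.convexHull(q-8*S*0),255,cv2.LINE_8,4)
    return cv2.resize(m,(x1-x0,y1-y0),interpolation=cv2.INTER_AREA)/255.
def box(x,y,yaw,z0,z1,xa,xb,ya,yb):
    ct,st=np.cos(yaw),np.sin(yaw)
    return [(x+ct*a-st*b,y+st*a+ct*b,z) for a in(xa,xb) for b in(ya,yb) for z in(z0,z1)]
def fitbox(views,p0,z0,z1,ext,scorer,pad=8):
    """scorer(img)->soft mask 0..1 ; views: list of captures"""
    data=[]
    for c in views:
        uv=np.array([proj(c,p) for p in box(*p0,z0,z1,*ext)])
        a=np.floor(uv.min(0)-pad).astype(int);b=np.ceil(uv.max(0)+pad).astype(int)
        win=(max(a[0],0),max(a[1],0),min(b[0],512),min(b[1],384))
        data.append((c,win,scorer(np.array(c['image'])[win[1]:win[3],win[0]:win[2]].astype(float))))
    def cost(p):
        x=[p[0]/100,p[1]/100,p[2]]
        return sum(((hullmask(c,box(*x,z0,z1,*ext),w)-m)**2).sum() for c,w,m in data)
    best=None
    for dy in(-.15,0,.15):
        o=minimize(cost,[p0[0]*100,p0[1]*100,p0[2]+dy],method='Nelder-Mead',options=dict(initial_simplex=None,xatol=1e-3,fatol=1e-4,maxiter=600))
        if best is None or o.fun<best.fun:best=o
    p=best.x;return p[0]/100,p[1]/100,p[2],best.fun
def sat(im): 
    return im
def blue(im): return np.clip((im[...,2]-im[...,0]-20)/ (np.percentile(im[...,2]-im[...,0],97)-20),0,1)
def hue(lo,hi,smin):
    def f(im):
        h=cv2.cvtColor(im.astype(np.uint8),cv2.COLOR_RGB2HSV).astype(float)
        return ((h[...,0]>=lo)&(h[...,0]<=hi)&(h[...,1]>=smin)).astype(float)
    return f
E
python3 - <<'E'
from fit import *
T=ld('top0');Sc=ld('scene0')
for n,u,v,z in(('blue',301,206,.014),('brass',338,195,.01)):
    print(n,unproj(T,u,v,z))
for n,u,v in(('brass',338,195),('wood',338,215),('wood',320,190)):
    print(n,cv2.cvtColor(T['image'][v:v+1,u:u+1],cv2.COLOR_RGB2HSV),T['image'][v,u])
print(T['image'][195,324:352].tolist())
print(Sc['image'][278,182:208].tolist())
E
```

```text
blue [ 0.4815135  -0.20035275  0.014     ]
brass [ 0.5215412  -0.33349568  0.01      ]
brass [[[ 20 197 185]]] [185 138  42]
wood [[[ 17 137 154]]] [154 119  71]
wood [[[ 18 139 163]]] [163 127  74]
[[169, 131, 76], [165, 127, 74], [154, 118, 68], [151, 115, 60], [160, 120, 43], [178, 133, 40], [184, 138, 42], [184, 137, 41], [185, 138, 42], [184, 138, 41], [185, 138, 42], [185, 137, 41], [185, 138, 42], [185, 138, 42], [185, 138, 42], [185, 139, 42], [185, 139, 42], [186, 140, 43], [186, 140, 43], [186, 140, 42], [185, 138, 44], [172, 129, 46], [145, 110, 52], [142, 109, 62], [166, 127, 74], [175, 134, 79], [174, 134, 79], [175, 134, 80]]
[[176, 125, 69], [176, 125, 65], [177, 125, 53], [182, 127, 42], [182, 126, 35], [183, 125, 34], [182, 126, 35], [183, 127, 35], [183, 128, 36], [184, 127, 37], [183, 127, 36], [186, 129, 37], [188, 131, 36], [187, 132, 39], [185, 129, 37], [185, 128, 38], [185, 128, 38], [182, 126, 36], [178, 123, 36], [162, 113, 34], [130, 89, 26], [117, 80, 35], [141, 99, 53], [165, 116, 64], [174, 125, 70], [180, 129, 73]]
```

```bash
cat >> fit.py <<'E'
def ratio(lo,hi,ch=2,fn=None):
    def f(im):
        q=(im[...,2]+1)/(im[...,0]+1); return np.clip((q-lo)/(hi-lo),0,1)
    return f
brass=ratio(.43,.22); blue=ratio(.6,2.5)
def green(im):
    return np.clip((im[...,1]/(im[...,0]+1)-.85)/(1.2-.85),0,1)
def die(im):
    s=im.max(2)-im.min(2); return ((s<14)&(im.mean(2)<90)).astype(float)
E
python3 - <<'E'
from fit import *
T=ld('top0');Sc=ld('scene0')
e=(-.024,.024,-.032,.032)
for v,nm in(([T],'T'),([Sc],'S'),([T,Sc],'TS')):
    print(nm,'brass',np.round(fitbox(v,(.5215,-.3335,0.),0,.01,e,brass),4),'blue',np.round(fitbox(v,(.4815,-.2,-.26),0,.014,e,blue),4))
# press green mask
for n,c in(('T',T),('S',Sc)):
    im=c['image'].astype(float); g=green(im)>.5
    cv2.imwrite('pics/g%s.png'%n,cv2.resize((np.hstack([g*255,die(im)*255]).astype(np.uint8))[120:250],None,fx=.78,fy=1.0) if 0 else cv2.resize(np.vstack([(g*255)[130:240,150:350],(die(im)*255)[130:240,150:350]]).astype(np.uint8),None,fx=2.7,fy=2.7,interpolation=cv2.INTER_NEAREST))
E
```

```text
T brass [ 5.2140e-01 -3.2910e-01  4.2000e-03  5.4576e+00] blue [ 0.4833 -0.198  -0.2626  4.6939]
S brass [ 5.2290e-01 -3.2910e-01  2.0000e-04  2.3462e+01] blue [ 0.4847 -0.1975 -0.2653 12.5019]
TS brass [ 5.21900e-01 -3.29100e-01 -8.40000e-03  3.10047e+01] blue [ 0.4838 -0.1977 -0.2491 19.3549]
```

View pics/gT.png

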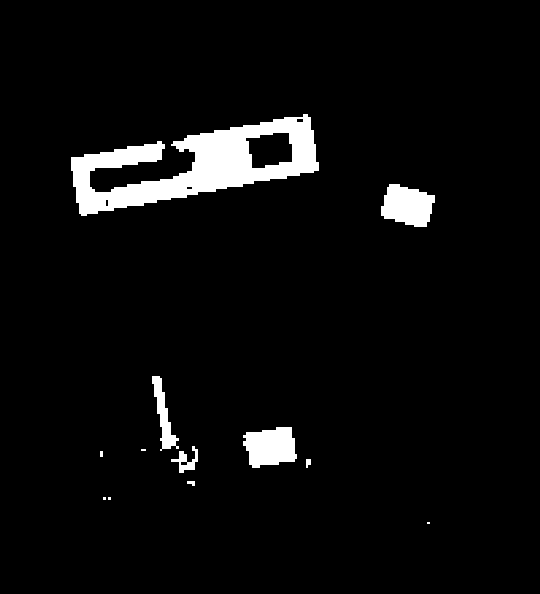

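View pics/gS.png

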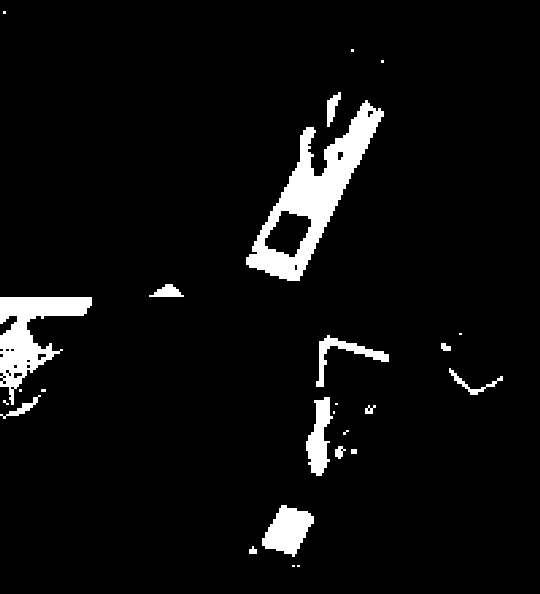

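```bash
python3 - <<'E'
from fit import *
T=ld('top0');Sc=ld('scene0')
def gfill(im):
    g=(green(im)>.5).astype(np.uint8)
    cs,_=cv2.findContours(g,cv2.RETR_EXTERNAL,cv2.CHAIN_APPROX_NONE); c=max(cs,key=cv2.contourArea)
    m=np.zeros_like(g); cv2.fillConvexPoly(m,cv2.convexHull(c),1); return np.maximum(m*(1.0*(cv2.erode(m,np.ones((3,3)))>0)),green(im)*m)
p0=unproj(T,248,185,.027)[:2]; print(p0)
e=(-.024,.024,-.032,.032)
print('baseT',np.round(fitbox([T],(*p0,.15),0,.015,(-.04,.04,-.06,.265),gfill),4))
for v,nm in(([T],'T'),([Sc],'S'),([T,Sc],'TS')):
    print(nm,'die',np.round(fitbox(v,(*p0,.15),.015,.027,e,die),4))
for n,c in(('T',T),('S',Sc)):
  for p in [(.493,-.026,.16)]: pass
E
```

```text
[ 0.55496452 -0.01089621]
baseT [ 5.55800e-01 -1.51000e-02  1.93700e-01  5.53584e+01]
T die [ 5.55700e-01 -1.60000e-02  1.64000e-01  2.10895e+01]
S die [ 5.58500e-01 -1.71000e-02  1.93400e-01  1.95464e+01]
TS die [ 5.5690e-01 -1.6400e-02  1.8730e-01  4.6725e+01]
```

{"method": "jog_arm", "body": {
  "steps": [
    [0, 0, 0, 0, -6.9],
    [0, 0, 0, 0, -6.9],
    [0, 0, 0, 0, -6.9],
    [0, 0, 0, 0, -6.9],
    [0, 0, 0, 0, -6.9],
    [0, 0, 0, 0, -6.9],
    [0, 0, 0, 0, -6.9],
    [0, 0, 0, 0, -6.9],
    [0, 0, 0, 0, -6.9],
    [0, 0, 0, 0, -6.9],
    [0, 0, 0, 0, -7.0],
    [0, 0, 0, 0, 0]
  ],
  "squeeze": 20
}}

```text
time_s: 1.1
tcp_pos: [0.1629, -0.6548, 0.245]
eef_rot: [-90.1, -0.0, -179.7]
contact_force: [0.2, -0.2, 0.0]
gripper_width: 0.0876
```

{"method": "jog_arm", "body": {
  "steps": [
    [0, -0.028, 0, -0.026, 0],
    [0, -0.028, 0, -0.026, 0],
    [0, -0.028, 0, -0.026, 0],
    [0, -0.028, 0, -0.026, 0],
    [0, -0.028, 0, -0.026, 0],
    [0, -0.028, 0, -0.026, 0],
    [0, -0.028, 0, -0.026, 0],
    [0, -0.028, 0, -0.026, 0],
    [0, -0.028, 0, -0.026, 0],
    [0, -0.028, 0, -0.026, 0],
    [0, -0.028, 0, -0.026, 0],
    [0, -0.028, 0, -0.026, 0]
  ]
}}

```text
time_s: 2.1
tcp_pos: [0.5001, -0.3416, 0.2456]
eef_rot: [-90.0, -0.0, 179.7]
contact_force: [0.2, -1.0, -0.0]
gripper_width: 0.0877
```

{"method": "jog_arm", "body": {
  "steps": [
    [0, -0.012, 0.02, -0.007, 0],
    [0, -0.011, 0.03, -0.006, 0],
    [0, 0, 0.03, 0, 0],
    [0, 0, 0.03, 0, 0],
    [0, 0, 0.03, 0, 0],
    [0, 0, 0.03, 0, 0],
    [0, 0, 0, 0, 0],
    [0, 0, 0, 0, 0]
  ]
}}

```text
time_s: 2.77
tcp_pos: [0.5211, -0.33, 0.0744]
eef_rot: [-90.0, -0.2, 179.8]
contact_force: [0.1, -0.1, 0.1]
gripper_width: 0.0873
```

```bash
python3 - <<'E'
from h import *
s=r.get_state();print(s['tcp_pos'],s['eef_rot'])
for n in('scene','top'):
    c=cap(n,n+'1'); u,v=proj(c,s['tcp_pos']-[0,0,.019]);w=proj(c,[.522,-.329,.01]); print(u,v,w)
    im=np.array(c['image'])[:,:,::-1].copy(); f=5
    x0,y0=int(w[0])-65,int(w[1])-50
    z=cv2.resize(im[y0:y0+100,x0:x0+130],None,fx=f,fy=f,interpolation=cv2.INTER_CUBIC)
    for p,col in(((u,v),(255,0,255)),(w,(0,0,255))): cv2.circle(z,(int((p[0]+.5-x0)*f),int((p[1]+.5-y0)*f)),4,col,1)
    cv2.imwrite('pics/z1%s.png'%n,z)
E
```

```text
[ 0.52106335 -0.33000922  0.07437866] [-90.04814856  -0.22271585 179.8163089 ]
191.20127645389582 269.896328342818 (np.float64(193.20804606655776), np.float64(276.8184715101461))
339.7220550118076 194.78503012704084 (np.float64(336.7466394817694), np.float64(194.86597459397748))
```

View pics/z1scene.png

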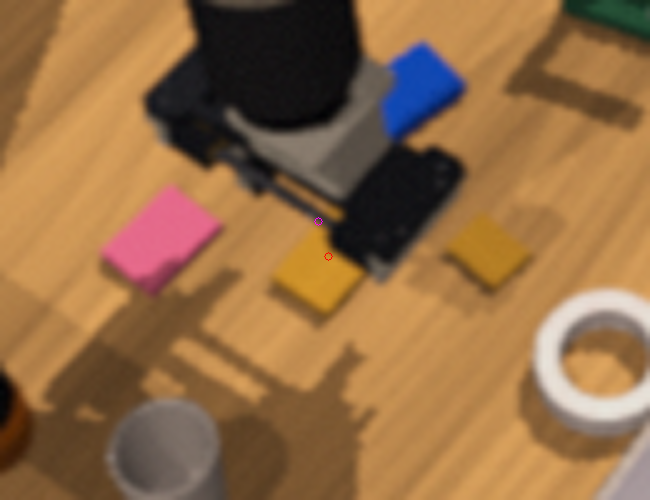

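View pics/z1top.png

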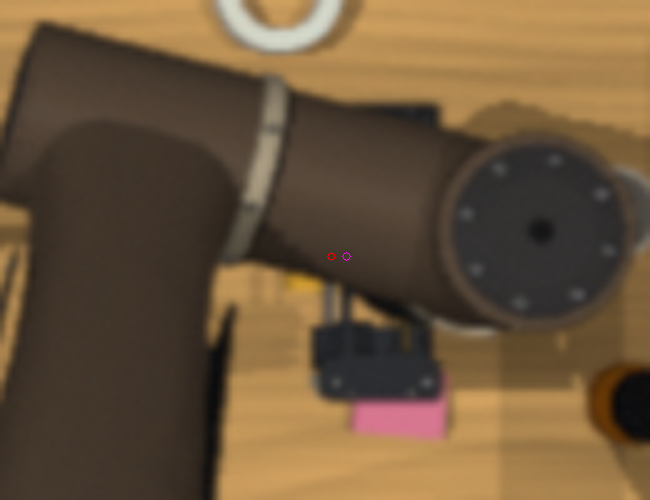

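View pics/scene1.png

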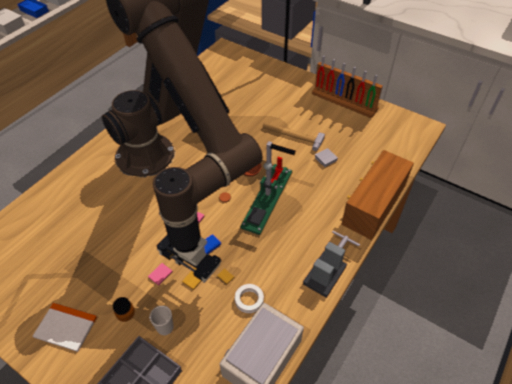

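View pics/top1.png

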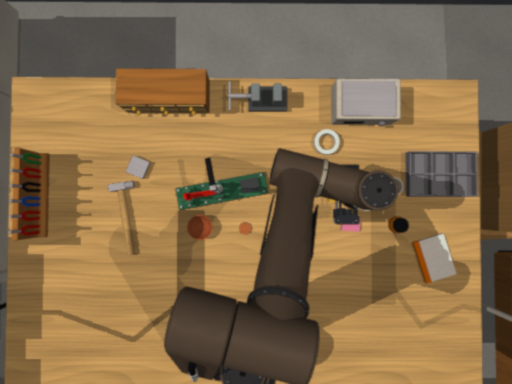

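```bash
python3 - <<'E'
from h import *
c=ld('top1')
for z in(.2,.3,.35,.4,.45,.5): print(z,unproj(c,378,189,z).round(3),unproj(c,300,172,z).round(3),unproj(c,276,165,z).round(3))
c=ld('scene1')
for z in (.3,.35,.4,.45): print(z,unproj(c,175,180,z).round(3),unproj(c,240,160,z).round(3))
print(r.get_state()['joints'])
E
```

```text
0.2 [ 0.536 -0.419  0.2  ] [ 0.588 -0.175  0.2  ] [ 0.609 -0.1    0.2  ]
0.3 [ 0.531 -0.389  0.3  ] [ 0.579 -0.163  0.3  ] [ 0.599 -0.094  0.3  ]
0.35 [ 0.529 -0.373  0.35 ] [ 0.575 -0.157  0.35 ] [ 0.594 -0.091  0.35 ]
0.4 [ 0.527 -0.358  0.4  ] [ 0.571 -0.151  0.4  ] [ 0.589 -0.088  0.4  ]
0.45 [ 0.525 -0.343  0.45 ] [ 0.567 -0.146  0.45 ] [ 0.585 -0.085  0.45 ]
0.5 [ 0.523 -0.328  0.5  ] [ 0.563 -0.14   0.5  ] [ 0.58  -0.082  0.5  ]
0.3 [ 0.398 -0.211  0.3  ] [ 0.513 -0.036  0.3  ]
0.35 [ 0.432 -0.24   0.35 ] [ 0.542 -0.073  0.35 ]
0.4 [ 0.466 -0.27   0.4  ] [ 0.57  -0.111  0.4  ]
0.45 [ 0.5   -0.299  0.45 ] [ 0.599 -0.148  0.45 ]
[-1.42266359e+01  2.40132212e+01 -1.83007119e+01  4.57121079e-02
 -4.75746343e+01  1.41016283e+01]
```

{"method": "jog_arm", "body": {
  "steps": [
    [0, -0.001, 0.018, -0.001, 0],
    [0, 0, 0.018, 0, 0],
    [0, 0, 0.016, 0, 0],
    [0, 0, 0, 0, 0],
    [0, 0, 0, 0, 0],
    [1, 0, 0, 0, 0],
    [1, 0, 0, 0, 0],
    [1, 0, 0, 0, 0],
    [1, 0, 0, 0, 0],
    [1, 0, 0, 0, 0],
    [1, 0, 0, 0, 0],
    [1, 0, 0, 0, 0]
  ]
}}

```text
time_s: 3.87
tcp_pos: [0.523, -0.3292, 0.0237]
eef_rot: [-90.0, -0.0, 180.0]
contact_force: [-0.4, 0.7, 2.4]
gripper_width: 0.0478
```

{"method": "jog_arm", "body": {
  "steps": [
    [1, 0, -0.015, 0, 0],
    [1, 0, -0.025, 0, 0],
    [1, 0, -0.03, 0, 0],
    [1, 0, -0.03, 0, 0],
    [1, 0, 0, 0, -5.5],
    [1, 0, 0, 0, -5.4],
    [1, 0, 0, 0, 0]
  ]
}}

```text
time_s: 4.45
tcp_pos: [0.5229, -0.329, 0.1238]
eef_rot: [-90.0, 0.0, -168.9]
contact_force: [-0.3, 0.0, -2.8]
gripper_width: 0.0479
```

{"method": "jog_arm", "body": {
  "steps": [
    [1, -0.0077, 0, -0.025, 0],
    [1, -0.0077, 0, -0.025, 0],
    [1, -0.0077, 0, -0.025, 0],
    [1, -0.0077, 0, -0.025, 0],
    [1, -0.0077, 0, -0.025, 0],
    [1, -0.0077, 0, -0.025, 0],
    [1, -0.0077, 0, -0.025, 0],
    [1, -0.0077, 0, -0.025, 0],
    [1, -0.0077, 0, -0.025, 0],
    [1, -0.0077, 0, -0.025, 0],
    [1, -0.0077, 0, -0.025, 0],
    [1, -0.0077, 0, -0.025, 0]
  ]
}}

```text
time_s: 5.45
tcp_pos: [0.5566, -0.016, 0.1228]
eef_rot: [-90.0, -0.1, -169.3]
contact_force: [0.2, -0.9, -3.2]
gripper_width: 0.0476
```

{"method": "jog_arm", "body": {
  "steps": [
    [1, 0, 0, 0, 0],
    [1, 0, 0, 0, 0],
    [1, 0, 0, 0, 0]
  ]
}}

```text
time_s: 5.7
tcp_pos: [0.5567, -0.0172, 0.1229]
eef_rot: [-90.0, -0.1, -169.2]
contact_force: [0.4, -0.4, -2.6]
gripper_width: 0.0475
```

```bash
python3 - <<'E'
from h import *
s=r.get_state();print(s['tcp_pos'],s['eef_rot'],s['contact_force'])
for n in('scene','top'):
    c=cap(n,n+'2'); u,v=proj(c,s['tcp_pos']-[0,0,.019]);w=proj(c,[.557,-.0163,.027]); print(u,v,w)
    im=np.array(c['image'])[:,:,::-1].copy(); f=5
    x0,y0=int(w[0])-65,int(w[1])-50
    z=cv2.resize(im[y0:y0+100,x0:x0+130],None,fx=f,fy=f,interpolation=cv2.INTER_CUBIC)
    cv2.imwrite('pics/z2%s.png'%n,z)
E
```

```text
[ 0.55671102 -0.01721174  0.12292468] [-8.99956571e+01 -8.68166127e-02 -1.69211047e+02] [ 0.44456624 -0.43202249 -2.59005781]
255.38847453772743 201.14760096995678 (np.float64(255.75830327623004), np.float64(214.38055749648075))
249.70722428475275 183.32931663019986 (np.float64(249.52843399788858), np.float64(184.43363285791375))
```

View pics/z2scene.png

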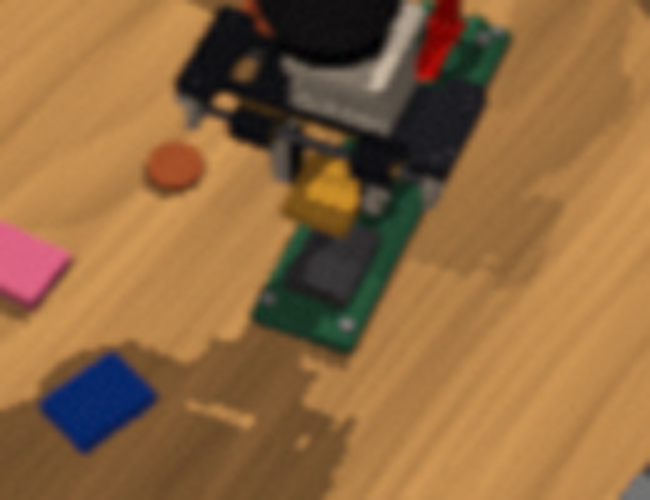

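View pics/z2top.png

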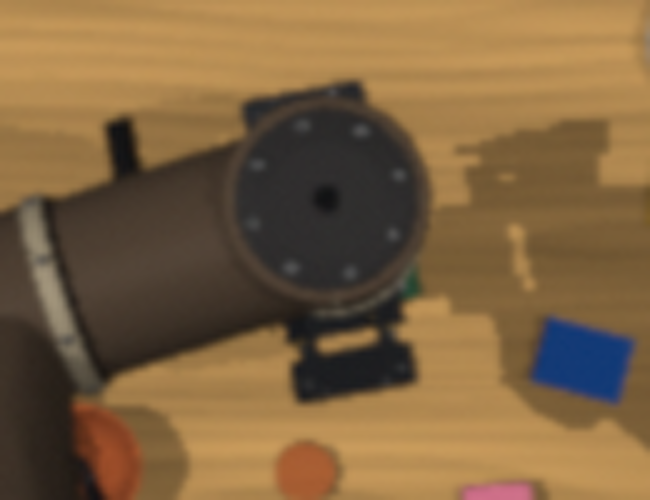

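{"method": "jog_arm", "body": {
  "steps": [
    [1, -0.001, 0.02, -0.0005, 0],
    [1, 0, 0.02, 0, 0],
    [1, 0, 0.018, 0, 0],
    [1, 0, 0.008, 0, 0],
    [1, 0, 0.005, 0, 0],
    [1, 0, 0, 0, 0],
    [1, 0, 0, 0, 0]
  ]
}}

```text
time_s: 6.38
tcp_pos: [0.5586, -0.0168, 0.0531]
eef_rot: [-90.0, 0.0, -169.2]
contact_force: [0.0, 0.2, -1.8]
gripper_width: 0.0476
```

```bash
python3 - <<'E'
from fit import *
s=r.get_state();print(s['tcp_pos'],s['eef_rot'],s['contact_force'])
c=cap('scene','scene3')
w=proj(c,[.557,-.0163,.027]);im=np.array(c['image'])[:,:,::-1]; f=6
x0,y0=int(w[0])-65,int(w[1])-50
cv2.imwrite('pics/z3.png',cv2.resize(im[y0:y0+100,x0:x0+130],None,fx=f,fy=f,interpolation=cv2.INTER_CUBIC))
E
```

```text
[ 0.55861156 -0.01676479  0.05308347] [-8.99882703e+01  2.89784490e-02 -1.69153536e+02] [ 0.01953567  0.20223162 -1.76512685]
```

View pics/z3.png

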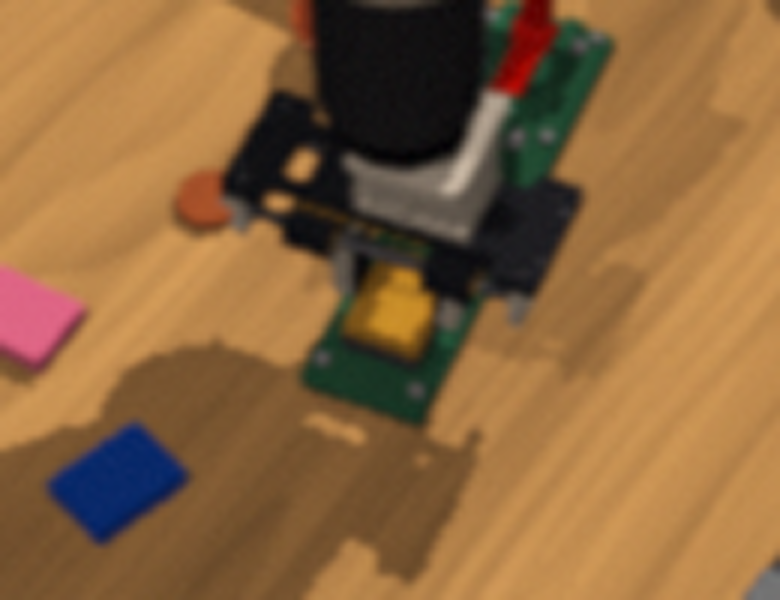

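{"method": "jog_arm", "body": {
  "steps": [
    [1, 0.0005, 0.002, 0, 0],
    [1, 0, 0.001, 0, 0],
    [1, 0, 0, 0, 0],
    [0.3, 0, 0, 0, 0],
    [0.3, 0, 0, 0, 0],
    [0.3, 0, 0, 0, 0],
    [0.3, 0, 0, 0, 0],
    [0.2, 0, -0.015, 0, 0],
    [0, 0, -0.025, 0, 0],
    [0, 0, -0.03, 0, 0],
    [0, 0, 0, 0, 0]
  ]
}}

```text
time_s: 7.35
tcp_pos: [0.5609, -0.0161, 0.1249]
eef_rot: [-90.0, 0.5, -169.1]
contact_force: [1.7, 0.7, -0.0]
gripper_width: 0.0822
```

{"method": "jog_arm", "body": {
  "steps": [
    [0, 0, 0, 0, 6.5],
    [0, 0, 0, 0, 6.5],
    [0, 0, 0, 0, 6.5],
    [0, 0, 0, 0, 6.2],
    [0, 0.003, 0, 0.024, 0],
    [0, 0.003, 0, 0.025, 0],
    [0, 0.003, 0, 0.025, 0],
    [0, 0.003, 0, 0.024, 0],
    [0, 0.003, 0, 0.024, 0],
    [0, 0.003, 0, 0.024, 0],
    [0, 0.003, 0, 0.024, 0],
    [0, 0.003, 0, 0.024, 0]
  ]
}}

```text
time_s: 8.35
tcp_pos: [0.4843, -0.199, 0.1195]
eef_rot: [-90.0, 0.0, 165.2]
contact_force: [0.7, -0.1, -0.0]
gripper_width: 0.0873
```

{"method": "jog_arm", "body": {
  "steps": [
    [0, 0, 0, 0, 0],
    [0, 0, 0, 0, 0],
    [0, 0, 0, 0, 0]
  ]
}}

```text
time_s: 8.6
tcp_pos: [0.485, -0.198, 0.1196]
eef_rot: [-90.0, 0.0, 165.1]
contact_force: [0.4, 0.5, 0.8]
gripper_width: 0.0877
```

```bash
python3 - <<'E'
from fit import *
s=r.get_state();print(s['tcp_pos'],s['eef_rot'],s['contact_force'])
e=(-.024,.024,-.032,.032)
for n in('scene','top'):
    c=cap(n,n+'4')
    print(n,np.round(fitbox([c],(.557,-.0163,.19),.027,.037,e,brass),4))
    w=proj(c,[.557,-.0163,.027]);im=np.array(c['image'])[:,:,::-1]; f=6
    x0,y0=int(w[0])-55,int(w[1])-50
    cv2.imwrite('pics/z4%s.png'%n,cv2.resize(im[y0:y0+100,x0:x0+110],None,fx=f,fy=f,interpolation=cv2.INTER_CUBIC))
E
```

```text
[ 0.48495833 -0.19799108  0.11956327] [-9.00066426e+01  1.81395236e-02  1.65132464e+02] [0.44312881 0.47541769 0.78759036]
scene [ 0.5601 -0.0162  0.2221 11.345 ]
top [ 5.615000e-01 -1.710000e-02  3.363000e-01  1.232744e+02]
```

View pics/z4scene.png

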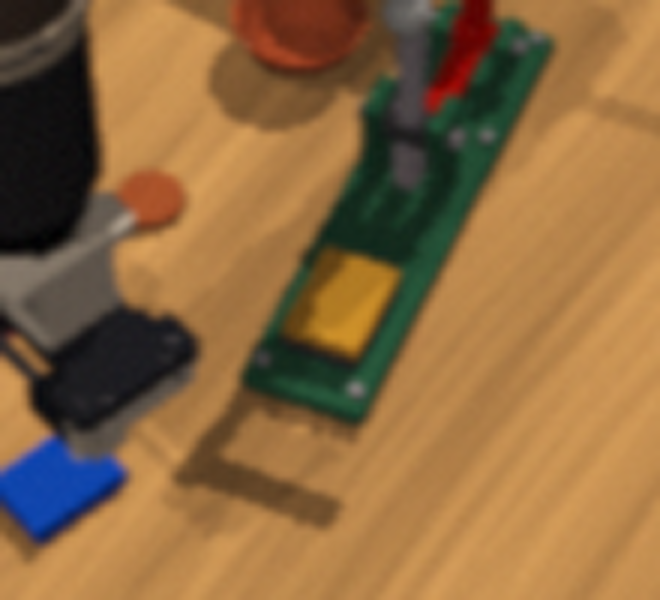

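View pics/z4top.png

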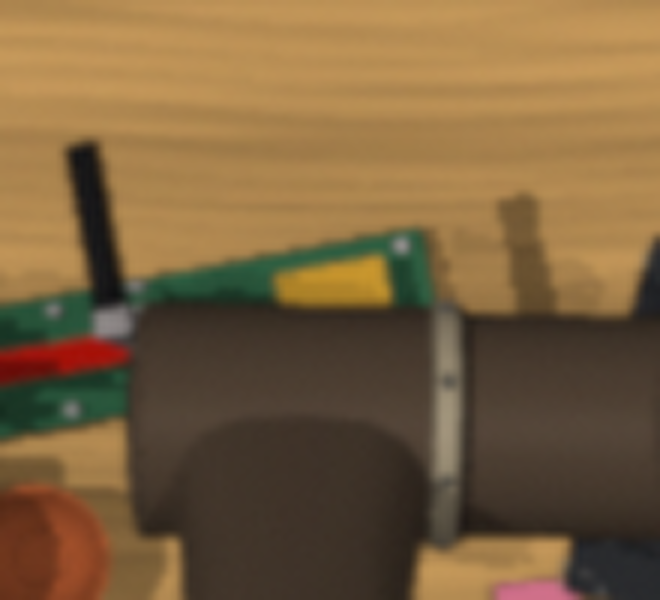

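{"method": "jog_arm", "body": {
  "steps": [
    [0, 0, 0.025, 0, 0],
    [0, 0, 0.03, 0, 0],
    [0, 0, 0.025, 0, 0],
    [0, 0, 0.015, 0, 0],
    [0, 0, 0, 0, 0],
    [1, 0, 0, 0, 0],
    [1, 0, 0, 0, 0],
    [1, 0, 0, 0, 0],
    [1, 0, 0, 0, 0],
    [1, 0, 0, 0, 0],
    [1, 0, 0, 0, 0],
    [1, 0, 0, 0, 0]
  ]
}}

```text
time_s: 9.7
tcp_pos: [0.485, -0.198, 0.025]
eef_rot: [-90.0, 0.0, 165.2]
contact_force: [-0.7, 1.3, 4.5]
gripper_width: 0.0475
```

{"method": "jog_arm", "body": {
  "steps": [
    [1, 0, -0.015, 0, 0],
    [1, 0, -0.025, 0, 0],
    [1, 0, -0.025, 0, 0],
    [1, 0, -0.025, 0, 0],
    [1, 0, -0.025, 0, -6.5],
    [1, 0, 0, 0, -6.5],
    [1, 0, 0, 0, -6.5],
    [1, 0, 0, 0, -6.2],
    [1, 0, 0, 0, 0]
  ]
}}

```text
time_s: 10.45
tcp_pos: [0.4846, -0.198, 0.1398]
eef_rot: [-90.0, 0.0, -168.9]
contact_force: [0.2, 0.1, 0.4]
gripper_width: 0.0478
```

{"method": "jog_arm", "body": {
  "steps": [
    [1, -0.011, 0, -0.016, 0],
    [1, -0.011, 0, -0.016, 0],
    [1, -0.011, 0, -0.016, 0],
    [1, -0.011, 0, -0.016, 0],
    [1, -0.011, 0, -0.017, 0],
    [1, -0.011, 0, -0.017, 0],
    [1, -0.01, 0, -0.017, 0],
    [1, -0.01, 0, -0.017, 0],
    [1, -0.01, 0, -0.016, 0],
    [1, -0.01, 0, -0.016, 0],
    [1, 0, 0, 0, 0],
    [1, 0, 0, 0, 0]
  ]
}}

```text
time_s: 11.45
tcp_pos: [0.558, -0.0162, 0.1392]
eef_rot: [-90.0, -0.0, -169.2]
contact_force: [-0.6, -0.0, -0.1]
gripper_width: 0.0475
```

```bash
python3 - <<'E'
from fit import *
s=r.get_state();print(s['tcp_pos'],s['eef_rot'],s['contact_force'],s['gripper_width'])
E
```

```text
[ 0.55798625 -0.01621996  0.13919756] [-8.99993662e+01 -3.91900265e-02 -1.69229177e+02] [-0.57096755 -0.01839458 -0.06177349] 0.04754278523637514
```

{"method": "jog_arm", "body": {
  "steps": [
    [1, 0, 0.02, 0, 0],
    [1, 0, 0.02, 0, 0],
    [1, 0, 0.02, 0, 0],
    [1, 0, 0.01, 0, 0],
    [1, 0, 0.0055, 0, 0],
    [1, 0, 0, 0, 0],
    [1, 0, 0, 0, 0]
  ]
}}

```text
time_s: 12.03
tcp_pos: [0.5583, -0.0172, 0.0646]
eef_rot: [-90.0, 0.0, -169.2]
contact_force: [-0.5, -0.3, 0.1]
gripper_width: 0.0477
```

```bash
python3 - <<'E'
from fit import *
s=r.get_state();print(s['tcp_pos'],s['eef_rot'],s['contact_force'])
c=cap('scene','scene5')
w=proj(c,[.557,-.0163,.027]);im=np.array(c['image'])[:,:,::-1]; f=8
x0,y0=int(w[0])-45,int(w[1])-35
cv2.imwrite('pics/z5.png',cv2.resize(im[y0:y0+70,x0:x0+90],None,fx=f,fy=f,interpolation=cv2.INTER_CUBIC))
E
```

```text
[ 0.55832767 -0.01716656  0.064574  ] [-8.99900774e+01  2.24848796e-02 -1.69171597e+02] [-0.4500753  -0.31400622  0.0628986 ]
```

View pics/z5.png

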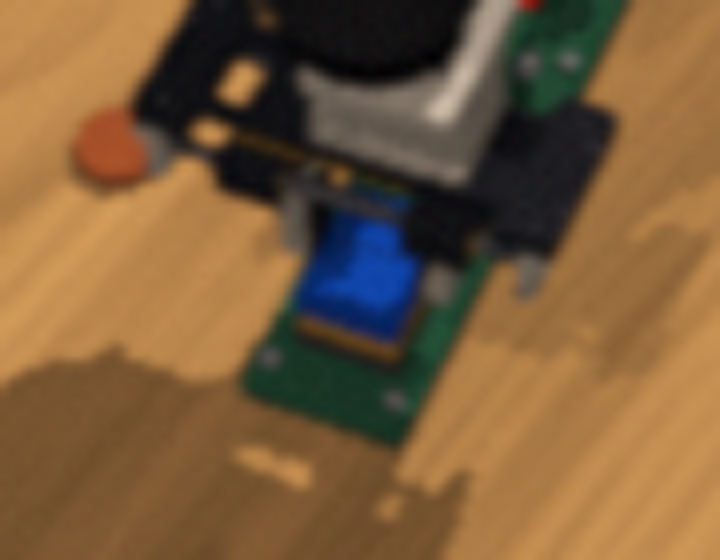

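{"method": "jog_arm", "body": {
  "steps": [
    [1, 0, 0.002, 0, 0],
    [1, 0, 0.001, 0, 0],
    [1, 0, 0, 0, 0],
    [0.3, 0, 0, 0, 0],
    [0.3, 0, 0, 0, 0],
    [0.3, 0, 0, 0, 0],
    [0.3, 0, 0, 0, 0],
    [0.3, 0, -0.015, 0, 0],
    [0.3, 0, -0.025, 0, 0],
    [0.3, 0, -0.03, 0, 0],
    [0.3, 0, -0.03, 0, 0]
  ]
}}

```text
time_s: 13.0
tcp_pos: [0.5574, -0.0171, 0.1617]
eef_rot: [-90.0, -0.1, -169.1]
contact_force: [0.7, 0.3, 0.6]
gripper_width: 0.0614
```

{"method": "jog_arm", "body": {
  "steps": [
    [0.3, 0, 0, 0.025, 0],
    [0.3, 0, 0, 0.03, 0],
    [0.3, 0, 0, 0.03, 0],
    [0.3, 0, 0, 0.03, 0],
    [0.3, 0, 0, 0.03, 0],
    [0.3, 0, 0, 0.03, 0],
    [0.3, 0, 0, 0.02, 0],
    [0.3, 0, 0, 0, 0]
  ]
}}

```text
time_s: 13.67
tcp_pos: [0.5949, -0.2118, 0.1604]
eef_rot: [-90.0, -0.0, -169.3]
contact_force: [0.3, -0.1, 0.5]
gripper_width: 0.0612
```

```bash
python3 - <<'E'
from fit import *
s=r.get_state();print(s['tcp_pos'],s['eef_rot'],s['contact_force'])
e=(-.024,.024,-.032,.032)
for n in('scene','top'):
    c=cap(n,n+'6')
    print(n,np.round(fitbox([c],(.557,-.0163,.19),.037,.051,e,blue),4))
    w=proj(c,[.557,-.0163,.027]);im=np.array(c['image'])[:,:,::-1]; f=6
    x0,y0=int(w[0])-65,int(w[1])-60
    cv2.imwrite('pics/z6%s.png'%n,cv2.resize(im[y0:y0+100,x0:x0+110],None,fx=f,fy=f,interpolation=cv2.INTER_CUBIC))
E
```

```text
[ 0.59488544 -0.21183853  0.16041415] [-8.99792691e+01 -4.61446702e-02 -1.69299926e+02] [ 0.30091117 -0.12655761  0.49487156]
scene [ 5.58900e-01 -1.16000e-02  1.77800e-01  8.02765e+01]
top [ 0.4668 -0.0168  0.3548  0.9975]
```

View pics/z6scene.png

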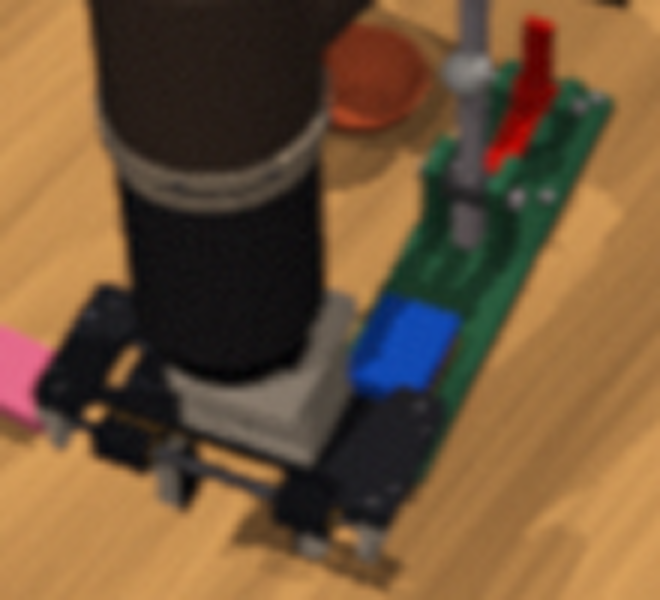

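View pics/z6top.png

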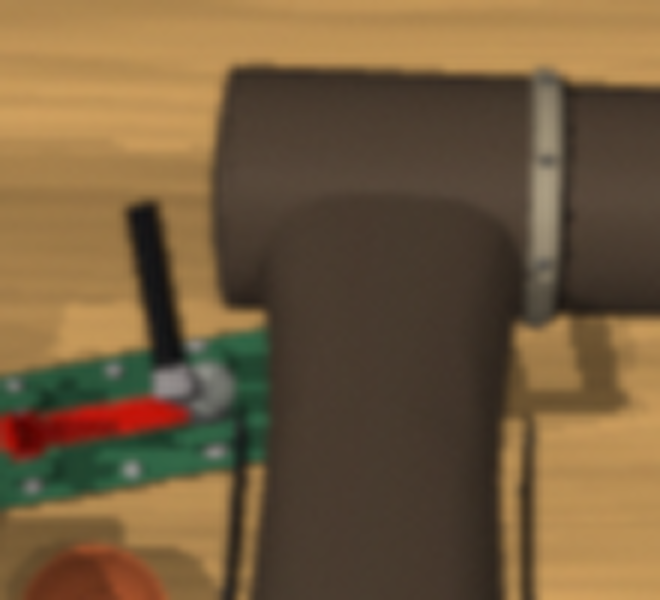

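{"method": "jog_arm", "body": {
  "steps": [
    [1, 0, -0.025, 0, 0],
    [1, 0, -0.03, 0, 0],
    [1, 0, -0.03, 0, 0],
    [1, 0, -0.03, 0, 0],
    [1, 0, -0.03, 0, 0],
    [1, 0, -0.03, 0, 0],
    [1, 0, -0.025, 0, 0],
    [1, 0, 0, -0.02, 0],
    [1, 0, 0, -0.03, 0],
    [1, 0, 0, -0.03, 0],
    [1, 0, 0, -0.03, 0],
    [1, 0, 0, -0.03, 0]
  ]
}}

```text
time_s: 14.77
tcp_pos: [0.5675, -0.0688, 0.3611]
eef_rot: [-90.0, 0.0, -169.1]
contact_force: [0.4, 0.6, -0.5]
gripper_width: 0.0005
```

{"method": "jog_arm", "body": {
  "steps": [
    [1, 0, 0, -0.03, 0],
    [1, 0, 0, -0.03, 0],
    [1, 0, 0, -0.03, 0],
    [1, 0, 0, -0.03, 0],
    [1, 0, 0, -0.03, 0],
    [1, 0, 0, -0.03, 0],
    [1, 0, 0, -0.03, 0],
    [1, 0, 0, -0.033, 0],
    [1, 0, 0, 0, 0],
    [1, 0, 0, 0, 0]
  ]
}}

```text
time_s: 15.6
tcp_pos: [0.5214, 0.1698, 0.3609]
eef_rot: [-90.0, -0.0, -168.9]
contact_force: [-0.6, 0.3, 0.0]
gripper_width: 0.0002
```

```bash
python3 - <<'E'
from fit import *
s=r.get_state();print(s['tcp_pos'],s['eef_rot'],s['contact_force'],s['joints'])
e=(-.024,.024,-.032,.032)
for n in('scene','top'):
    c=cap(n,n+'7')
    print(n,np.round(fitbox([c],(.557,-.0163,.19),.037,.051,e,blue),4))
    w=proj(c,[.557,-.0163,.027]);im=np.array(c['image'])[:,:,::-1]; f=6
    x0,y0=int(w[0])-65,int(w[1])-60
    cv2.imwrite('pics/z7%s.png'%n,cv2.resize(im[y0:y0+100,x0:x0+110],None,fx=f,fy=f,interpolation=cv2.INTER_CUBIC))
E
```

```text
[0.52144702 0.16980626 0.36090875] [-9.00051521e+01 -1.79633133e-02 -1.68899409e+02] [-0.63761806  0.28705397  0.02398423] [ 3.85003222e+01  5.42215996e+00 -4.22816129e+00 -1.30245184e-02
 -8.03632562e+01 -2.73975497e+01]
scene [ 5.59500e-01 -1.36000e-02  1.74800e-01  8.11979e+01]
top [ 5.58700e-01 -1.77000e-02  1.85200e-01  9.82347e+01]
```

View pics/z7scene.png

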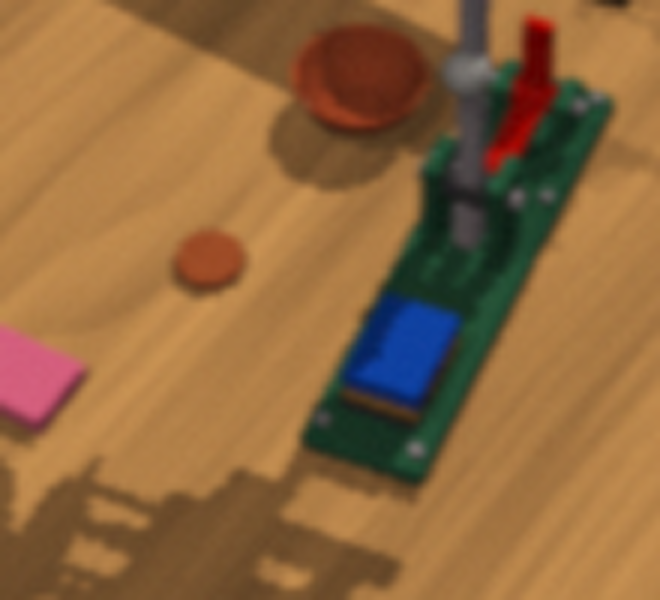

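View pics/z7top.png

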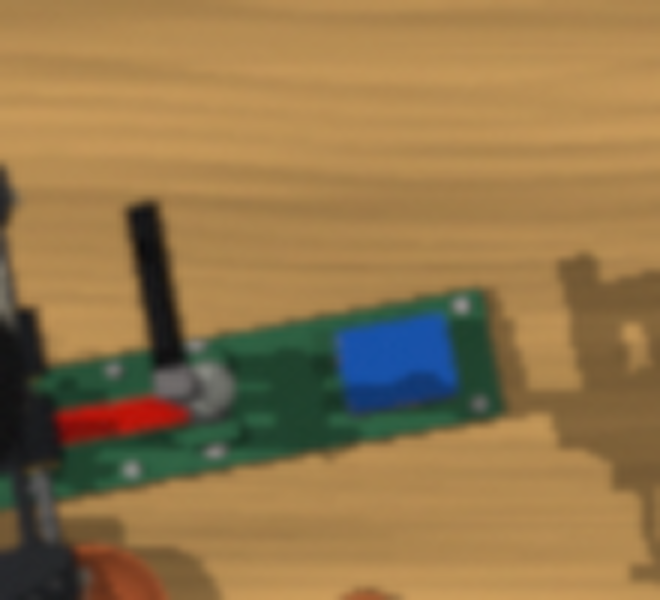

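```bash
python3 - <<'E'
from fit import *
e=(-.024,.024,-.032,.032)
bl=lambda im: np.clip(((im[...,2]+1)/(im[...,1]+1)-.9)/.8,0,1)
for n in('scene7','top7'):
    print(n,np.round(fitbox([ld(n)],(.557,-.0163,.19),.037,.051,e,bl),4))
c=ld('top7')
# catch tip and lever handle ends predicted for die (.558,-.0165,.19)
for n in('top7','scene7'):
  c=ld(n)
  def P(x,y,z,d=(.558,-.0165),a=.19): return proj(c,[d[0]+np.cos(a)*x-np.sin(a)*y,d[1]+np.sin(a)*x+np.cos(a)*y,z])
  im=c['image'][:,:,::-1].copy();w=P(0,100,0) if 0 else P(0,.1,0);x0,y0=int(w[0])-60,int(w[1])-60;f=6
  z=cv2.resize(im[y0:y0+100,x0:x0+120],None,fx=f,fy=f,interpolation=cv2.INTER_CUBIC)
  for q in((-.04,-.06,.015),(.04,-.06,.015),(.04,.265,.015),(-.04,.265,.015),(.007,.11,.275),(.09,.11,.275),(0,.22,.11),(-.024,-.032,.027),(.024,-.032,.027),(.024,.032,.027)):
    p=P(*q);cv2.circle(z,(int((p[0]+.5-x0)*f),int((p[1]+.5-y0)*f)),3,(0,255,255),1)
  cv2.imwrite('pics/o7%s.png'%n,z)
E
```

```text
scene7 [ 0.5601 -0.0157  0.2038  1.5114]
top7 [ 0.5574 -0.0167  0.1702  3.5095]
```

View pics/o7top7.png

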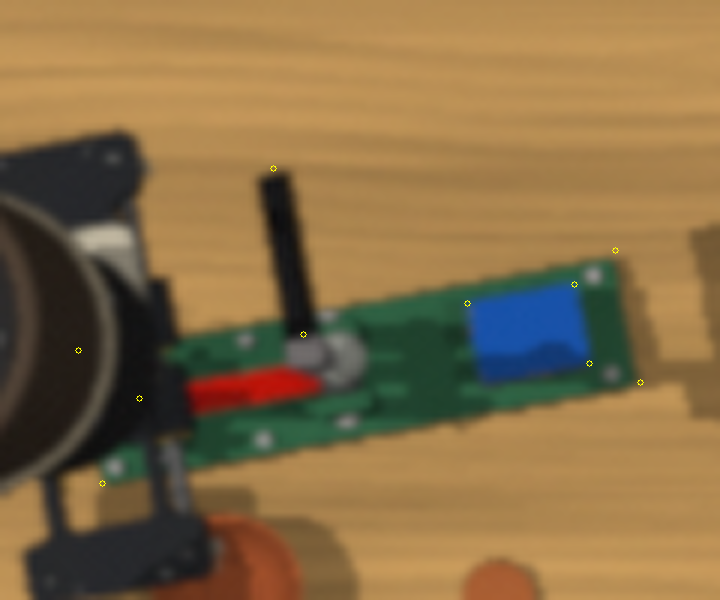

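View pics/o7scene7.png

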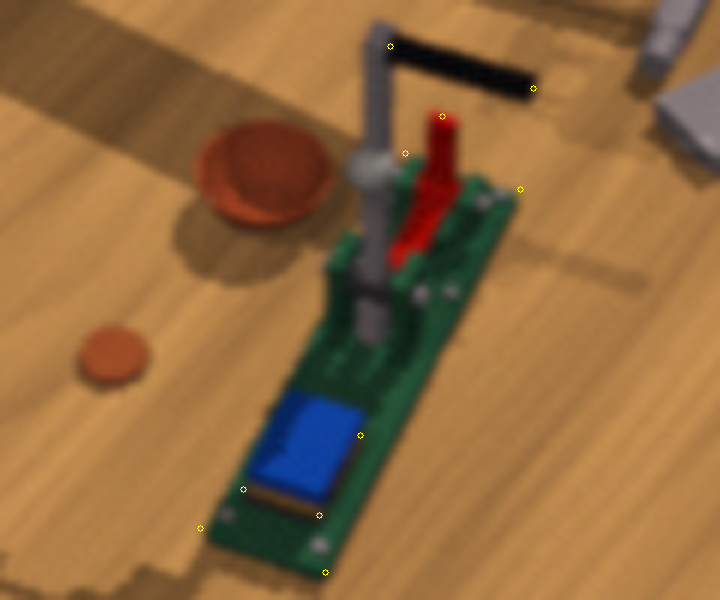

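{"method": "jog_arm", "body": {
  "steps": [
    [1, 0, 0.025, 0, 0],
    [1, 0, 0.03, 0, 0],
    [1, 0, 0.03, 0, 0],
    [1, 0, 0.03, 0, 0],
    [1, 0, 0.03, 0, 0],
    [1, 0, 0.03, 0, 0],
    [1, 0, 0.03, 0, 0],
    [1, 0, 0.025, 0, 0],
    [1, 0, 0.015, 0, 0],
    [1, 0, 0, 0, 0],
    [1, 0, 0, 0, 0]
  ]
}}

```text
time_s: 16.62
tcp_pos: [0.5225, 0.1667, 0.1159]
eef_rot: [-89.9, -0.1, -169.2]
contact_force: [0.7, -0.0, 0.3]
gripper_width: 0.0005
```

```bash
python3 - <<'E'
from fit import *
s=r.get_state();print(s['tcp_pos'],s['eef_rot'],s['contact_force'])
c=cap('scene','scene8')
im=np.array(c['image'])[:,:,::-1]; f=6
x0,y0=215,120
cv2.imwrite('pics/z8.png',cv2.resize(im[y0:y0+100,x0:x0+120],None,fx=f,fy=f,interpolation=cv2.INTER_CUBIC))
E
```

```text
[0.52251548 0.16668658 0.11587722] [-8.99433461e+01 -7.57627456e-02 -1.69180154e+02] [ 0.73406941 -0.04352884  0.3103884 ]
```

View pics/z8.png

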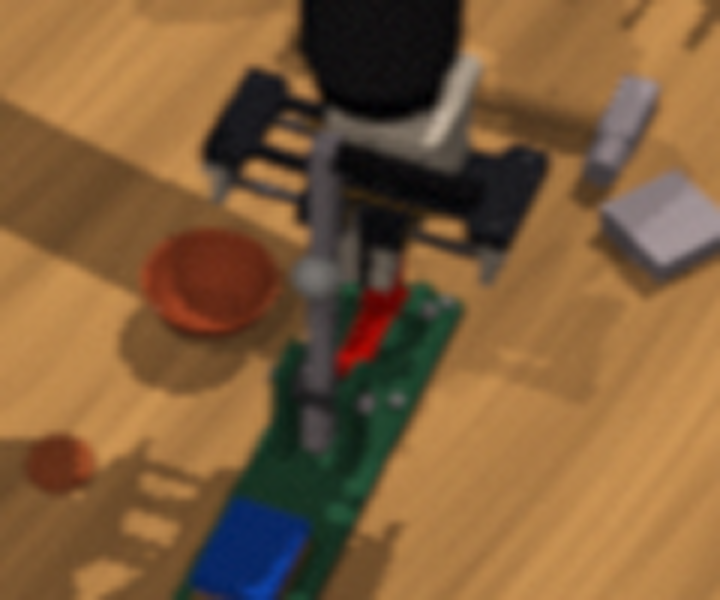

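{"method": "jog_arm", "body": {
  "steps": [
    [1, 0, 0, -0.01, 0],
    [1, 0, 0, -0.009, 0],
    [1, 0, 0.0005, -0.007, 0],
    [1, 0, 0, -0.007, 0],
    [1, 0, 0.0015, -0.007, 0],
    [1, 0, 0.0025, -0.0065, 0],
    [1, 0, 0.003, -0.006, 0],
    [1, 0, 0.004, -0.006, 0],
    [1, 0, 0.0045, -0.005, 0],
    [1, 0, 0.005, -0.005, 0],
    [1, 0, 0.006, -0.004, 0],
    [1, 0, 0.006, -0.003, 0]
  ]
}}

```text
time_s: 17.67
tcp_pos: [0.5081, 0.2422, 0.0823]
eef_rot: [-90.0, -0.0, -169.1]
contact_force: [0.7, 0.3, 1.3]
gripper_width: 0.0006
```

{"method": "jog_arm", "body": {
  "steps": [
    [1, 0, 0.004, -0.0015, 0],
    [1, 0, 0.004, -0.0015, 0],
    [1, 0, 0.004, -0.001, 0],
    [1, 0, 0, 0, 0]
  ]
}}

```text
time_s: 18.0
tcp_pos: [0.5078, 0.2454, 0.0726]
eef_rot: [-89.9, 0.0, -169.1]
contact_force: [-4.8, -5.7, 18.0]
gripper_width: 0.0004
```

```bash
python3 - <<'E'
from fit import *
s=r.get_state();print(s['tcp_pos'],s['eef_rot'],s['contact_force'])
c=cap('scene','scene9')
im=np.array(c['image'])[:,:,::-1]; f=6
x0,y0=215,120
cv2.imwrite('pics/z9.png',cv2.resize(im[y0:y0+100,x0:x0+120],None,fx=f,fy=f,interpolation=cv2.INTER_CUBIC))
E
```

```text
[0.50783598 0.24538001 0.07264461] [-8.99303427e+01  1.89577650e-02 -1.69072105e+02] [-4.83641514 -5.66220202 17.95194855]
```

View pics/z9.png

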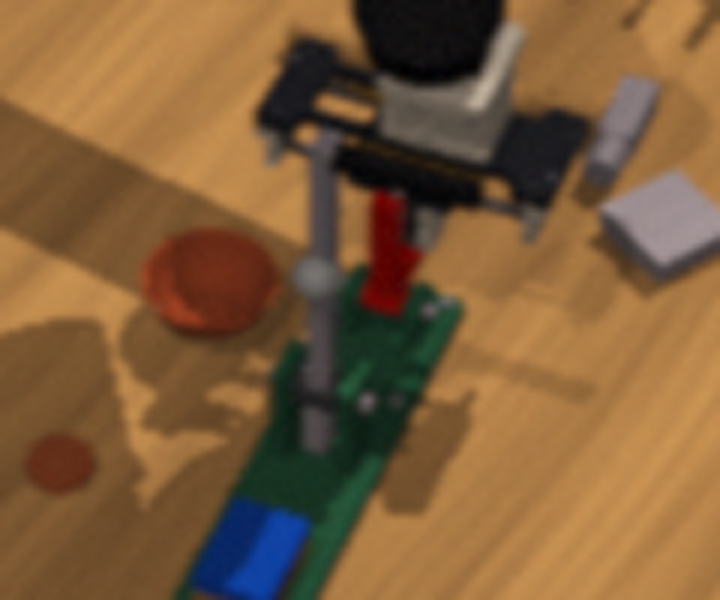

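{"method": "jog_arm", "body": {
  "steps": [
    [1, 0, -0.015, 0, 0],
    [1, 0, -0.025, 0, 0],
    [1, 0, -0.03, 0, 0],
    [1, 0, -0.03, 0, 0],
    [1, 0, -0.03, 0, 0],
    [1, 0, -0.03, 0, 0],
    [1, 0, -0.03, 0, 0],
    [1, 0, -0.03, 0, 0],
    [1, 0, -0.03, 0, 0],
    [1, 0, -0.03, 0, 0],
    [1, 0, -0.015, 0, 0],
    [0.5, 0, 0, 0, 0]
  ]
}}

```text
time_s: 19.05
tcp_pos: [0.5088, 0.2465, 0.3703]
eef_rot: [-90.2, 0.4, -169.1]
contact_force: [0.6, 0.2, 0.5]
gripper_width: 0.0038
```

{"method": "jog_arm", "body": {
  "steps": [
    [0.4, 0, 0, 0, -7],
    [0.4, 0, 0, 0, -7],
    [0.4, 0, 0, 0, -7],
    [0.4, 0, 0, 0, -7],
    [0.4, 0, 0, 0, -7],
    [0.4, 0, 0, 0, -7],
    [0.4, 0, 0, 0, -7],
    [0.4, 0, 0, 0, -7],
    [0.4, 0, 0, 0, -7],
    [0.4, 0, 0, 0, -7],
    [0.4, 0, 0, 0, -7],
    [0.4, 0, 0, 0, -7]
  ]
}}

```text
time_s: 20.05
tcp_pos: [0.5074, 0.2458, 0.3651]
eef_rot: [-90.0, 0.0, -84.8]
contact_force: [0.8, -0.1, 0.2]
gripper_width: 0.0527
```

{"method": "jog_arm", "body": {
  "steps": [
    [0.4, 0, 0, 0, -6],
    [0.4, 0.02, 0, 0.007, 0],
    [0.4, 0.023, 0, 0.007, 0],
    [0.4, 0.023, 0, 0.007, 0],
    [0.4, 0.023, 0, 0.007, 0],
    [0.4, 0.023, 0, 0.007, 0],
    [0.4, 0.023, 0, 0.007, 0],
    [0.4, 0.023, 0, 0.007, 0],
    [0.4, 0, 0, 0, 0],
    [0.4, 0, 0, 0, 0]
  ]
}}

```text
time_s: 20.88
tcp_pos: [0.5857, 0.0988, 0.3649]
eef_rot: [-90.1, 0.0, -79.3]
contact_force: [0.1, 0.6, -0.2]
gripper_width: 0.0522
```

```bash
python3 - <<'E'
from fit import *
s=r.get_state();print(s['tcp_pos'],s['eef_rot'],s['contact_force'],s['gripper_width'],s['joints'])
for n in('scene','top'):
    c=cap(n,n+'10')
    w=proj(c,[.57,.07,.15]);im=np.array(c['image'])[:,:,::-1]; f=5
    x0,y0=int(w[0])-70,int(w[1])-60
    cv2.imwrite('pics/z10%s.png'%n,cv2.resize(im[y0:y0+115,x0:x0+140],None,fx=f,fy=f,interpolation=cv2.INTER_CUBIC))
E
```

```text
[0.58566996 0.09884123 0.36487385] [-9.00781419e+01  4.28065492e-03 -7.92654263e+01] [ 0.10332033  0.57142483 -0.22523923] 0.05220958556463033 [ 2.84012783e+01  9.95287531e+00  1.60104066e+00 -2.80859013e-02
 -8.17213239e+01  7.23373601e+01]
```

View pics/z10scene.png

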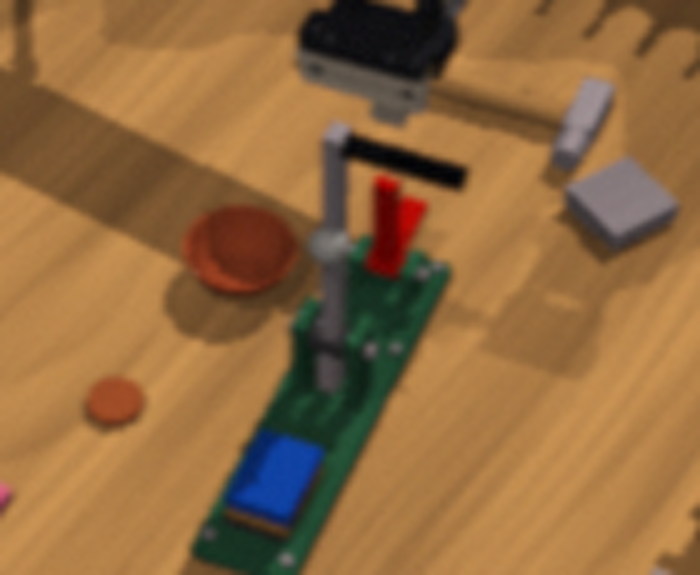

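View pics/z10top.png

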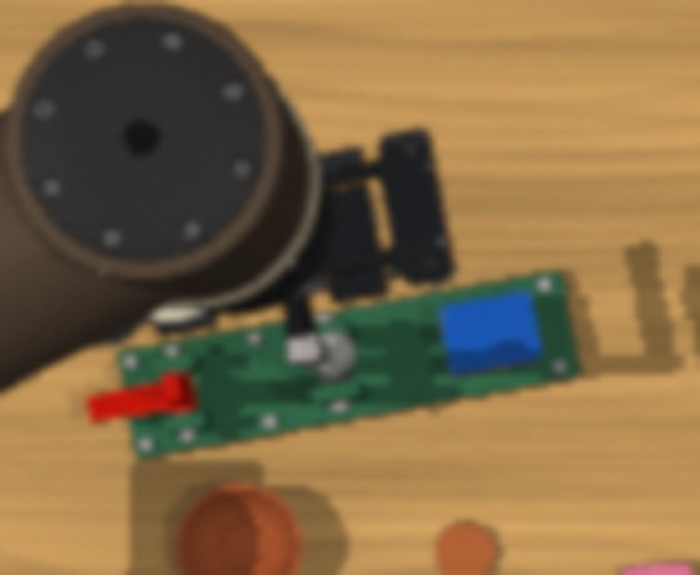

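{"method": "jog_arm", "body": {
  "steps": [
    [0.4, -0.002, 0.02, 0.005, 0],
    [0.4, 0, 0.025, 0, 0],
    [0.4, 0, 0.025, 0, 0],
    [0.4, 0, 0.02, 0, 0],
    [0.4, 0, 0, 0, 0],
    [0.8, 0, 0, 0, 0],
    [1, 0, 0, 0, 0],
    [1, 0, 0, 0, 0],
    [1, 0, 0, 0, 0],
    [1, 0, 0, 0, 0],
    [1, 0, 0, 0, 0]
  ],
  "squeeze": 35
}}

```text
time_s: 21.9
tcp_pos: [0.5904, 0.1016, 0.277]
eef_rot: [-89.9, -0.1, -79.1]
contact_force: [6.7, -18.2, -2.2]
gripper_width: 0.0181
```

```bash
python3 - <<'E'
from fit import *
s=r.get_state();print(s['tcp_pos'],s['eef_rot'],s['contact_force'],s['gripper_width'])
d=s['tcp_pos'][:2]-[.558,-.0165]; a=.19; print('press frame',d@[np.cos(a),np.sin(a)],d@[-np.sin(a),np.cos(a)])
c=cap('scene','scene11')
w=proj(c,[.57,.07,.15]);im=np.array(c['image'])[:,:,::-1]; f=5
x0,y0=int(w[0])-70,int(w[1])-60
cv2.imwrite('pics/z11.png',cv2.resize(im[y0:y0+115,x0:x0+140],None,fx=f,fy=f,interpolation=cv2.INTER_CUBIC))
E
```

```text
[0.59039857 0.10162928 0.27704623] [-89.94812825  -0.11230961 -79.12925241] [  6.7467743  -18.22062759  -2.1903173 ] 0.018128564656129914
press frame 0.05412529707130931 0.10988469536387072
```

View pics/z11.png

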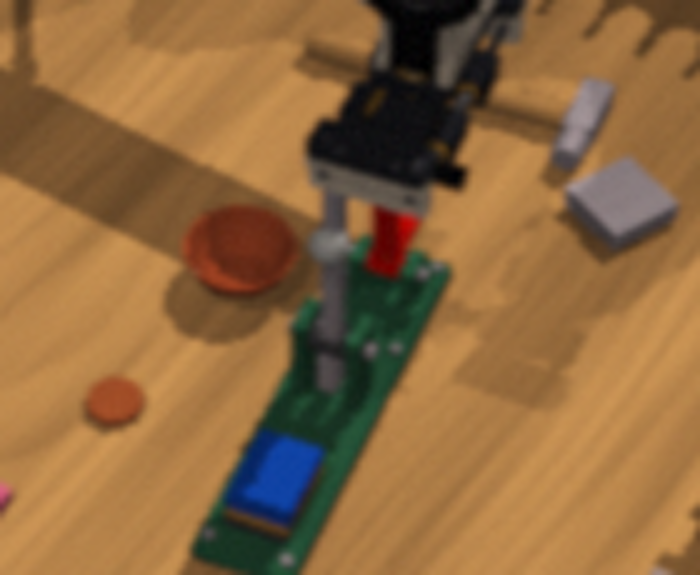

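```bash
python3 - <<'E'
import numpy as np
t=np.linspace(0,1.45,25);x=.2*np.sin(t);z=.2*(1-np.cos(t))
px=pz=0
for k in range(1,25):
    dx=round(x[k]-px,4);dz=round(z[k]-pz,4);px+=dx;pz+=dz;print([1,dx,dz,0,0],end=', ' if k!=12 else '\n')
E
```

```text
[1, np.float64(0.0121), np.float64(0.0004), 0, 0], [1, np.float64(0.012), np.float64(0.0011), 0, 0], [1, np.float64(0.012), np.float64(0.0018), 0, 0], [1, np.float64(0.0118), np.float64(0.0025), 0, 0], [1, np.float64(0.0116), np.float64(0.0033), 0, 0], [1, np.float64(0.0114), np.float64(0.0039), 0, 0], [1, np.float64(0.0112), np.float64(0.0046), 0, 0], [1, np.float64(0.0108), np.float64(0.0053), 0, 0], [1, np.float64(0.0106), np.float64(0.0059), 0, 0], [1, np.float64(0.0101), np.float64(0.0066), 0, 0], [1, np.float64(0.0097), np.float64(0.0072), 0, 0], [1, np.float64(0.0093), np.float64(0.0077), 0, 0]
[1, np.float64(0.0088), np.float64(0.0083), 0, 0], [1, np.float64(0.0083), np.float64(0.0088), 0, 0], [1, np.float64(0.0077), np.float64(0.0093), 0, 0], [1, np.float64(0.0072), np.float64(0.0097), 0, 0], [1, np.float64(0.0066), np.float64(0.0101), 0, 0], [1, np.float64(0.0059), np.float64(0.0106), 0, 0], [1, np.float64(0.0053), np.float64(0.0108), 0, 0], [1, np.float64(0.0046), np.float64(0.0112), 0, 0], [1, np.float64(0.0039), np.float64(0.0114), 0, 0], [1, np.float64(0.0033), np.float64(0.0116), 0, 0], [1, np.float64(0.0025), np.float64(0.0119), 0, 0], [1, np.float64(0.0018), np.float64(0.0119), 0, 0],
```

{"method": "jog_arm", "body": {
  "steps": [
    [1, 0.0121, 0.0004, 0, 0],
    [1, 0.012, 0.0011, 0, 0],
    [1, 0.012, 0.0018, 0, 0],
    [1, 0.0118, 0.0025, 0, 0],
    [1, 0.0116, 0.0033, 0, 0],
    [1, 0.0114, 0.0039, 0, 0],
    [1, 0.0112, 0.0046, 0, 0],
    [1, 0.0108, 0.0053, 0, 0],
    [1, 0.0106, 0.0059, 0, 0]
  ]
}}

```text
time_s: 22.7
tcp_pos: [0.6096, -0.0001, 0.2465]
eef_rot: [-90.0, 0.0, -79.1]
contact_force: [-1.2, 3.4, 3.5]
gripper_width: 0.0171
```

```bash
cat > st.py <<'E'
from fit import *
s=r.get_state();print(s['time_s'],s['tcp_pos'],s['eef_rot'],s['contact_force'],s['gripper_width'])
d=s['tcp_pos'][:2]-[.558,-.0165]; a=.19; y=d@[-np.sin(a),np.cos(a)];z=s['tcp_pos'][2];print('press frame',d@[np.cos(a),np.sin(a)],y,'theta',np.arctan2(.11-y,z-.075),'r',np.hypot(.11-y,z-.075))
E
python3 st.py
```

```text
22.7 [ 6.09628845e-01 -1.11373962e-04  2.46541669e-01] [-9.00147238e+01  2.16921506e-03 -7.91495561e+01] [-1.24445137  3.40994729  3.48996336] 0.017111074761958417
press frame 0.05379488188819494 0.00634313363036859 theta 0.5435506531424488 r 0.20042776803849183
```

{"method": "jog_arm", "body": {
  "steps": [
    [1, 0.0101, 0.0066, 0, 0],
    [1, 0.0097, 0.0072, 0, 0],
    [1, 0.0093, 0.0077, 0, 0],
    [1, 0.0088, 0.0083, 0, 0],
    [1, 0.0083, 0.0088, 0, 0],
    [1, 0.0077, 0.0093, 0, 0],
    [1, 0.0072, 0.0097, 0, 0]
  ]
}}

```text
time_s: 23.28
tcp_pos: [0.6209, -0.0597, 0.1886]
eef_rot: [-90.0, -0.0, -79.1]
contact_force: [-1.0, 3.9, 3.1]
gripper_width: 0.0174
```

```bash
python3 st.py
```

```text
23.2833 [ 0.6208942  -0.05973612  0.18860507] [-9.00316952e+01 -2.83608522e-04 -7.91360027e+01] [-0.99924758  3.93370279  3.14367046] 0.017378692422545344
press frame 0.05359683975014977 -0.05433618498787458 theta 0.9659354010438135 r 0.19978111220918465
```

{"method": "jog_arm", "body": {
  "steps": [
    [1, 0.0066, 0.0101, 0, 0],
    [1, 0.0059, 0.0106, 0, 0],
    [1, 0.0053, 0.0108, 0, 0],
    [1, 0.0046, 0.0112, 0, 0],
    [1, 0.0039, 0.0114, 0, 0],
    [1, 0.0033, 0.0116, 0, 0],
    [1, 0.0025, 0.0119, 0, 0],
    [1, 0.0018, 0.0119, 0, 0],
    [1, 0, 0, 0, 0]
  ]
}}

```text
time_s: 24.03
tcp_pos: [0.6274, -0.0936, 0.0979]
eef_rot: [-90.1, -0.1, -79.1]
contact_force: [-0.5, -1.3, 4.8]
gripper_width: 0.0169
```

```bash
python3 st.py
```

```text
24.0333 [ 0.62739351 -0.09355072  0.09786648] [-9.00823694e+01 -7.11882403e-02 -7.91320450e+01] [-0.54242822 -1.33255168  4.79571155] 0.01692043897044138
press frame 0.053593011165422824 -0.08876971188927543 theta 1.4562597629387375 r 0.20008066936705668
```

{"method": "jog_arm", "body": {
  "steps": [
    [1, 0.0008, 0.008, 0, 0],
    [1, 0.0004, 0.007, 0, 0],
    [1, 0, 0.005, 0, 0],
    [1, 0, 0, 0, 0],
    [1, 0, 0, 0, 0]
  ]
}}

```text
time_s: 24.45
tcp_pos: [0.6278, -0.0952, 0.0803]
eef_rot: [-90.0, -0.1, -79.1]
contact_force: [-0.5, -6.7, 5.9]
gripper_width: 0.017
```

```bash
python3 st.py
```

```text
24.45 [ 0.62775687 -0.09515321  0.08032204] [-90.04119449  -0.11981824 -79.11307224] [-0.53275325 -6.70143369  5.88336116] 0.016963171671517254
press frame 0.05364718338954897 -0.09041199150786194 theta 1.5442470650404194 r 0.20048264378661593
```

{"method": "jog_arm", "body": {
  "steps": [
    [1, 0.0005, 0.002, 0, 0],
    [1, 0, 0.001, 0, 0],
    [1, 0, 0, 0, 0],
    [1, 0, 0, 0, 0]
  ]
}}

```text
time_s: 24.78
tcp_pos: [0.6278, -0.0953, 0.0776]
eef_rot: [-90.0, -0.1, -79.1]
contact_force: [-2.2, -5.9, 5.2]
gripper_width: 0.017
```

{"method": "jog_arm", "body": {
  "steps": [
    [1, 0, 0.001, 0, 0],
    [1, 0, 0.001, 0, 0],
    [1, 0, 0, 0, 0],
    [1, 0, 0, 0, 0]
  ]
}}

```text
time_s: 25.12
tcp_pos: [0.6278, -0.0954, 0.0756]
eef_rot: [-90.0, -0.1, -79.1]
contact_force: [-1.5, -6.1, 5.4]
gripper_width: 0.0172
```

```bash
python3 st.py
```

```text
25.1167 [ 0.62777651 -0.09538387  0.07562293] [-90.02002269  -0.09953277 -79.11949465] [-1.46577311 -6.05086193  5.41941113] 0.017150259301166995
press frame 0.053622906695223065 -0.0906422107220471 theta 1.567691668106347 r 0.20064317771159224
```

{"method": "jog_arm", "body": {
  "steps": [
    [1, 0, 0.001, 0, 0],
    [1, 0, 0, 0, 0],
    [1, 0, 0, 0, 0]
  ]
}}

```text
time_s: 25.37
tcp_pos: [0.6278, -0.0954, 0.0747]
eef_rot: [-90.0, -0.1, -79.1]
contact_force: [-1.2, -6.1, 5.6]
gripper_width: 0.0173
```

{"method": "jog_arm", "body": {
  "steps": [
    [1, 0, 0.001, 0, 0],
    [1, 0, 0, 0, 0],
    [1, 0, 0, 0, 0]
  ]
}}

```text
time_s: 25.62
tcp_pos: [0.6278, -0.0954, 0.0737]
eef_rot: [-90.0, -0.1, -79.1]
contact_force: [-1.3, -5.8, 5.1]
gripper_width: 0.0171
```

```bash
python3 st.py; python3 - <<'E'
from fit import *
for n in('scene','top'):
    c=cap(n,n+'12')
    w=proj(c,[.57,.0,.05]);im=np.array(c['image'])[:,:,::-1]; f=5
    x0,y0=int(w[0])-70,int(w[1])-60
    cv2.imwrite('pics/z12%s.png'%n,cv2.resize(im[y0:y0+115,x0:x0+140],None,fx=f,fy=f,interpolation=cv2.INTER_CUBIC))
E
```

```text
25.6167 [ 0.62779049 -0.09544894  0.07365123] [-90.01908636  -0.10324499 -79.12182562] [-1.28762435 -5.78615634  5.05594074] 0.01711774625444595
press frame 0.05362434413510887 -0.09070874560441299 theta 1.577516262405476 r 0.20071327744574555
```

View pics/z12scene.png

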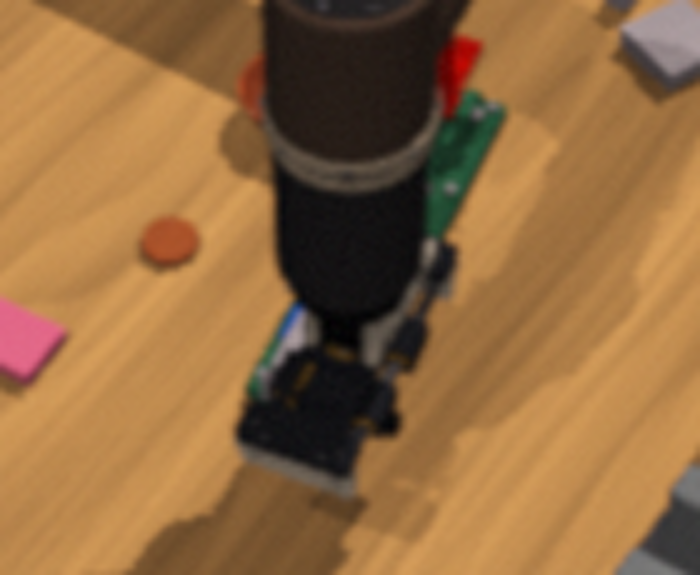

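View pics/z12top.png

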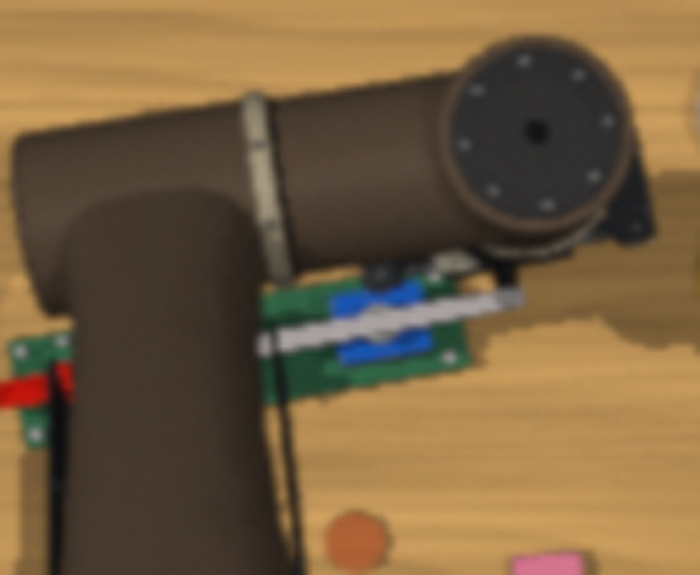

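{"method": "jog_arm", "body": {
  "steps": [
    [1, 0, 0.001, 0, 0],
    [1, 0, 0, 0, 0],
    [1, 0, 0, 0, 0]
  ]
}}

```text
time_s: 25.97
tcp_pos: [0.6278, -0.0955, 0.0727]
eef_rot: [-90.0, -0.1, -79.1]
contact_force: [-1.9, -6.5, 5.5]
gripper_width: 0.0168
```

{"method": "jog_arm", "body": {
  "steps": [
    [1, 0, 0.001, 0, 0],
    [1, 0, 0, 0, 0],
    [1, 0, 0, 0, 0]
  ]
}}

```text
time_s: 26.22
tcp_pos: [0.6278, -0.0954, 0.0717]
eef_rot: [-90.0, -0.1, -79.1]
contact_force: [-1.6, -6.2, 5.2]
gripper_width: 0.017
```

{"method": "jog_arm", "body": {
  "steps": [
    [1, 0, 0.001, 0, 0],
    [1, 0, 0, 0, 0],
    [1, 0, 0, 0, 0]
  ]
}}

```text
time_s: 26.47
tcp_pos: [0.6278, -0.0955, 0.0707]
eef_rot: [-90.0, -0.1, -79.1]
contact_force: [-2.3, -6.7, 5.0]
gripper_width: 0.0173
```

{"method": "jog_arm", "body": {
  "steps": [
    [1, 0, 0, 0, 0],
    [1, 0, 0, 0, 0],
    [1, 0, 0.001, 0, 0],
    [1, 0, 0, 0, 0]
  ],
  "squeeze": 60
}}

```text
time_s: 26.8
tcp_pos: [0.6278, -0.0955, 0.0697]
eef_rot: [-90.0, -0.1, -79.1]
contact_force: [-1.5, -6.5, 5.3]
gripper_width: 0.0166
```

```bash
python3 st.py; python3 - <<'E'
from fit import *
im=cv2.imread('pics/top12.png'); c=ld('top12')
a=.19
w=proj(c,[.58,-.06,.07]);f=12;x0,y0=int(w[0])-30,int(w[1])-20
z=cv2.resize(im[y0:y0+45,x0:x0+60],None,fx=f,fy=f,interpolation=cv2.INTER_CUBIC)
cv2.imwrite('pics/z13.png',z)
c=cap('scene','scene13');w=proj(c,[.58,-.06,.07]);im=np.array(c['image'])[:,:,::-1]
f=10;x0,y0=int(w[0])-30,int(w[1])-25
cv2.imwrite('pics/z13s.png',cv2.resize(im[y0:y0+55,x0:x0+70],None,fx=f,fy=f,interpolation=cv2.INTER_CUBIC))
E
```

```text
26.8 [ 0.62783608 -0.09549643  0.06966015] [-90.01389017  -0.10537863 -79.11862827] [-1.49332025 -6.54385619  5.34315039] 0.016586741694687268
press frame 0.05366014827620343 -0.09076399795933451 theta 1.5973877040085385 r 0.2008349991241475
```

View pics/z13.png

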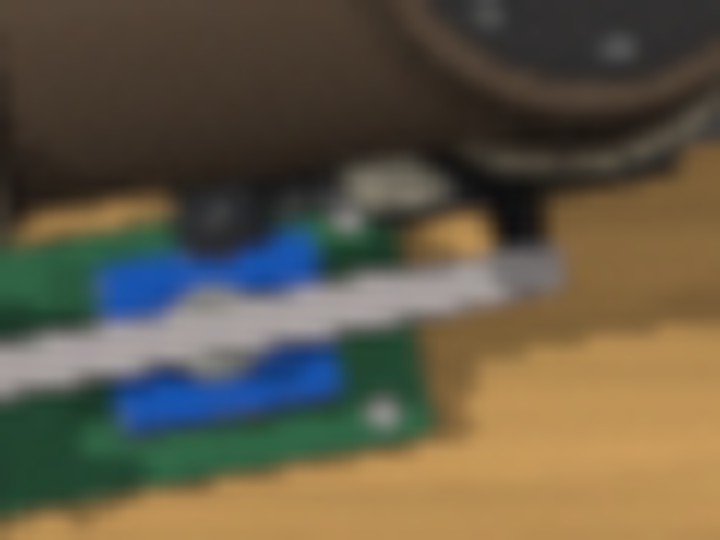

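View pics/z13s.png

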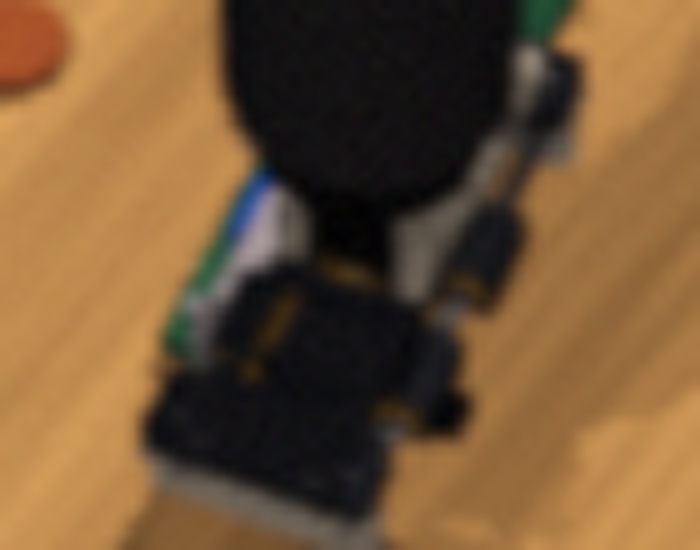

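{"method": "jog_arm", "body": {
  "steps": [
    [1, 0, 0.001, 0, 0],
    [1, 0, 0.001, 0, 0],
    [1, 0, 0, 0, 0],
    [1, 0, 0, 0, 0]
  ]
}}

```text
time_s: 27.18
tcp_pos: [0.6278, -0.0955, 0.0679]
eef_rot: [-90.0, -0.1, -79.1]
contact_force: [-2.1, -7.3, 7.2]
gripper_width: 0.0163
```

{"method": "jog_arm", "body": {
  "steps": [
    [1, 0, 0.001, 0, 0],
    [1, 0, 0.001, 0, 0],
    [1, 0, 0, 0, 0],
    [1, 0, 0, 0, 0]
  ]
}}

```text
time_s: 27.52
tcp_pos: [0.6279, -0.0955, 0.0672]
eef_rot: [-90.0, -0.1, -79.1]
contact_force: [-5.0, -4.7, 17.4]
gripper_width: 0.0165
```

{"method": "jog_arm", "body": {
  "steps": [
    [1, 0, -0.0003, 0, 0],
    [1, 0, 0, 0, 0],
    [1, 0, 0, 0, 0],
    [1, 0, 0, 0, 0]
  ]
}}

```text
time_s: 27.85
tcp_pos: [0.6279, -0.0955, 0.0674]
eef_rot: [-90.0, -0.1, -79.1]
contact_force: [-5.9, -6.5, 16.3]
gripper_width: 0.0166
```

{"method": "jog_arm", "body": {
  "steps": [
    [1, 0, 0, 0, 0],
    [1, 0, 0, 0, 0],
    [1, 0, 0, 0, 0],
    [1, 0, 0, 0, 0],
    [1, 0, 0, 0, 0],
    [1, 0, 0, 0, 0],
    [1, 0, 0, 0, 0],
    [1, 0, 0, 0, 0],
    [1, 0, 0, 0, 0],
    [1, 0, 0, 0, 0],
    [1, 0, 0, 0, 0],
    [1, 0, 0, 0, 0]
  ]
}}

```text
time_s: 28.85
tcp_pos: [0.6279, -0.0955, 0.0674]
eef_rot: [-90.0, -0.1, -79.1]
contact_force: [-5.8, -4.6, 15.8]
gripper_width: 0.0166
```

```bash
python3 st.py; python3 - <<'E'
from fit import *
c=cap('top','top14')
w=proj(c,[.55,.03,.05]);im=np.array(c['image'])[:,:,::-1]; f=6
x0,y0=int(w[0])-65,int(w[1])-50
cv2.imwrite('pics/z14.png',cv2.resize(im[y0:y0+90,x0:x0+130],None,fx=f,fy=f,interpolation=cv2.INTER_CUBIC))
bl=lambda im: np.clip(((im[...,2]+1)/(im[...,1]+1)-.9)/.8,0,1)
e=(-.024,.024,-.032,.032)
m=(bl(np.array(c['image']).astype(float))>.5)
# corners of blue via hull of both strips
ys,xs=np.nonzero(m[170:210,225:275]); print('hull rect',cv2.minAreaRect(np.c_[xs+225,ys+170].astype(np.float32)))
c0=ld('top7'); m=(bl(c0['image'].astype(float))>.5);ys,xs=np.nonzero(m[170:210,225:275]); print('before',cv2.minAreaRect(np.c_[xs+225,ys+170].astype(np.float32)))
E
```

```text
28.85 [ 0.62785793 -0.09551878  0.06737402] [-89.97970477  -0.11887819 -79.10238574] [-5.82612128 -4.62593054 15.75028363] 0.016617672346896758
press frame 0.05367738738150504 -0.09079006589814415 theta 1.6087579304784756 r 0.20093483043178814
hull rect ((249.53848266601562, 184.19232177734375), (14.708710670471191, 19.023265838623047), 78.69007110595703)
before ((249.5811004638672, 183.98648071289062), (14.302711486816406, 19.234682083129883), 80.53767395019531)
```

View pics/z14.png

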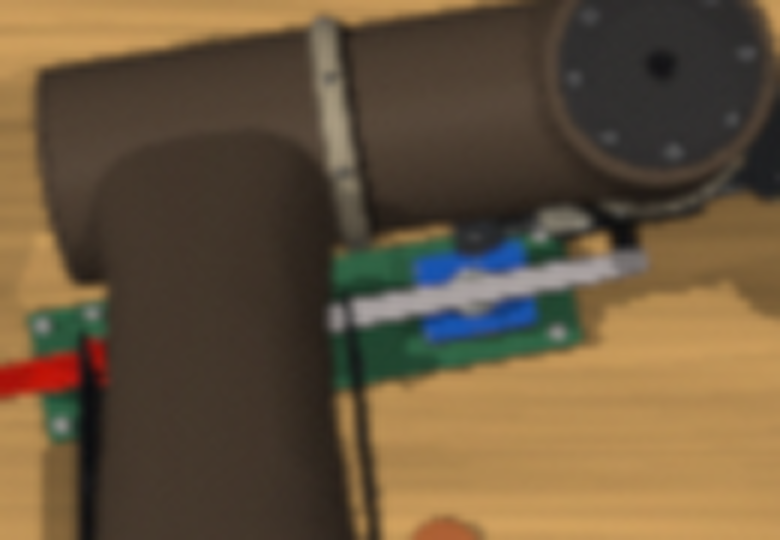

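```bash
python3 - <<'E'
from plant import r
print(r.close_job()); s=r.get_state(); print(s['contact_force'],s['tcp_pos'])
E
```

```text
the job is handed in; nothing more can be done
None
the job is handed in; nothing more can be done
```

I laid the brass plate on the die and the blue plate on the brass, letting go of each. I then flipped the catch over, swung the lever down, and handed the job in at about 29 s with the handle still held down. No verdict was reported.

**Last checks:**
- **Pile:** both plates measured within about 2 mm of the die centre. Brass yaw was about 0.22 rad and blue 0.17–0.20 rad, against about 0.19 rad for the die. The blue plate moved less than 1 mm under the press.
- **Catch:** the last close picture shows it over, with the tab nearly level. I ended that push on a firm stop of about 18 N.
- **Handle force:** it held steady at about 16 N upward for over a second, up from about 5 N before the foot touched the plate.

**Disagreements:**
- **Lever angle:** pressing began when the tool was about 6–7 mm lower than expected, so the bar seems to have shifted in the fingers during the swing. The tool height gives 1.61 rad, while the foot resting on the pile suggests about 1.57. Both are inside the 1.50–1.64 range.
- **Side load:** about 5 N sideways remained on the tool in each horizontal direction at the end.
- **Foot force and bystanders:** I could not measure the foot force directly. Nothing touched the bystanders that I saw, but I did not measure their final positions.

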